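# Load the slide carrier into the bench scanner

## Robot

A 6-joint arm with a two-finger parallel gripper is mounted at the origin on the work surface. World frame = base frame: x ahead of the robot, y to its left, z up, the work surface at z = 0. Lengths are in mm, angles in rad, forces in N, time in s.
With the tool pointing down it reaches from about 375 to 925 mm from the base axis. Payload 5.7 kg.
Tool frame: the origin (TCP) lies between the finger pads; the fingertips stand 25 mm ahead of it and the grasp point (between the pads) lies 6 mm ahead of it; z points along the fingers, y is the direction in which the jaws open and shut (so a half turn about z gives the same grasp; the last joint's range is limited). The gripper opens to 88 mm and grips with 3 to 60 N. Pads are 20 mm wide; open, the fingers measure 115 mm over their backs; the gripper's body (75 mm by 178 mm) begins 61 mm behind the grasp point.
Start: joints at [-1.376, 0.359, 1.51, -0, 1.272, -0.115], TCP at [182.906, -571.411, 247.623] pointing down, gripper open.
Joint ranges: [-2.97, 2.97], [-1.01, 2.36], [0.21, 2.38], [-0.96, 4.11], [0.2, 2.71], [-2.98, 2.98]. Speed limits (rad/s): [2.39, 2.39, 3.14, 3.14, 3.14, 3.14].

## Interface

Orientations are given as a rotation vector (axis times angle).
In Python, from workcell import sense, get_image, camera_model, sign_off, boxes_of, pinpoint gives the robot as it stands.
- The arm moves only by the tool send_rows, never from a script. Its argument "series" is one flat list of numbers, 6 for each row, row after row: the shift along the world's x, y, z in mm, then the turn, a rotation vector about the world's x, y, z in rad. A call has 1 to 10 rows; each row is the pose to reach, as a shift and turn from the pose measured when the call began; what a row does not reach only later rows make up. A row lasts 1/10 s, in which the tool goes at most 50 mm and 8.59 degrees, less where a joint would pass 70% of its speed; a pose out of reach is approached as far as the arm can. A call with a gripper value outside its range is refused whole. "grip" is the finger opening in mm, from 0 to 87.8, set as the call begins (left out, the last holds). The fingers move at their own pace and stop on an object; "squeeze" is the grip in N (left out, the last holds). Time passes only in rows, so rows that repeat a pose let the fingers close. It gives the time, the measured TCP pose, the force and the opening at its end, in the units of the state.
- sense(): the state, without advancing time (a new reading comes with each control period).
- get_image(name): name is "side" or "top" or "wrist"; returns (picture, depth): 384x512x3 uint8, red, green, blue; 384x512 float32, mm along the optical axis (not along the pixel's ray), 0 where there is no reading.
- camera_model(name): a dict with "camera_matrix" (3x3 intrinsics, pixels), "world_from_camera" (4x4, takes a point from camera to world coordinates); the wrist camera has in their place "hand_eye" (4x4, takes a point from camera to tool coordinates, whose origin is the TCP and whose axes are the flange's). Camera axes: x right, y down, z forward; pixel columns grow to the right and rows downward; lengths in mm; the calibration is good to about 2 mm. A picture is of the moment at which its call begins: read the wrist's pose just before it. camera_model takes no time and is no camera call.
- sign_off(): hands the job in, once; it reports no verdict.
Trained networks look in the newest picture that a camera, given by its name, has taken for a name from the list of things; names that differ only in an ending like _2 or _b are one class to them, and where a whole thing is asked for, a point or a joint stands for the part that bears it (a point fixed in the world has none). Each returns a list of dicts, best first, with "confidence" (0 to 1); they miss things now and then, are a little off and sometimes report something else, mostly with a low value. They report only what shows in the picture. A call takes as long as a camera call. They do not tell look-alikes from the thing itself.
- boxes_of(camera, label): "point" ([x, y, z] in mm, in world coordinates, good to about 4 mm: the middle of the surface that is visible of it).
- pinpoint(camera, label): "point" ([x, y, z] in mm, in world coordinates, good to about 4 mm: a listed point, or the origin of a listed thing).
The state is a dict: "clock": time; "joint_pos": joint angles; "joint_vel": joint speeds; "joint_efforts": joint torques, N m; "position": TCP position; "orientation": TCP orientation; "force": force on the tool from outside, world axes, zero at the start; "wrist_torque": the same for the moment, N m; "grip_width": finger opening in mm.
Only numpy, scipy, OpenCV 4.12 (cv2) and the standard library are available. Lean on these libraries where they do the work, as an engineer would, in place of code of your own. Each camera call takes 0.05 s, during which the arm holds its last target.

## Task

Load the slide carrier into the bench slide scanner: set it flat on the stage, grip fin towards you, and push it in under the optics head until it is fully home against both back stops, so that its rear edge holds the switch lever in. With the carrier home, swing the retainer bar fully shut across its front edge. Do not knock the optics head, and leave the slide box and the vials where they stand.

Things in the scene. Friction and masses are not known exactly. Their poses are not given: they have to be found in the camera images.
- carrier_center (a point): Slide carrier, loose, 0.25 to 0.5 kg: aluminium plate 95 (its x) x 140 (its y) x 10 mm thick with four glass slides lying in it and a grey upright grip fin. The point is at the plate's centre in plan, 29 mm above the underside (total height 58). +x points to the rear edge, which goes into the scanner first; z up. Starts flat on the table, left or right of the scanner.
- carrier_grip (a point): Middle of the carrier's grip fin, 25 mm to carrier -x of its centre, 36 mm above the underside; same axes. The fin is 40 mm long (carrier x), 16 mm thick (carrier y) and rises from 10 to 58 mm above the underside. It can be gripped across its thickness with the tool leaning at any angle in the carrier's x-z plane.
- stage_home (a point): Point on the fixed scanner's flat stage, whose top is 140 mm above the table: a fully home carrier has its centre above it (carrier_center 29 mm over it) and the same axes. Scanner axes: +x is the way in, y left, z up. Open front, stage edge at x -85 mm. Two back stops, 18 mm tall, faces at x +47.5, y +-58 mm. White column at y -112 to -142 mm, x -23 to +65 mm.
- guide_mouth (a point): Middle of the mouth between the stage's two side guides, on the stage top, 45 mm to scanner -x of stage_home. The guides are 14 mm tall; their mouth is about 160 mm wide here and narrows to 148 mm at x -30 mm from stage_home (4 mm play each side of the carrier), then they run straight to x +48 mm.
- head_front_edge (a point): Front of the white optics head over the stage's middle line, at its underside. It overhangs from x -23 to +25 mm and y -122 to +78 mm in scanner axes from stage_home; underside 100 mm above the stage, its lens (radius 17, at x 0, y +20) 86 mm. A gripper pointing straight down at the fin of a home carrier would hit it: lean the gripper's body back towards the robot, 25 to 40 degrees.
- lever_roller (a point): White roller (radius 5 mm, 14 mm tall) on the tip of the switch lever, behind the stage; mid-height of the lever, 10 mm above the stage. Free, its front stands 12 mm ahead (-x) of the back-stop faces.
- switch_lever (a joint): Sprung steel switch lever, 60 mm long, turning level about an upright pivot at scanner x +62, y -45 mm from stage_home. Radians: 0 free, about 0.21 when the carrier is fully home, 0.33 its stop. The spring is light (0.5 N at the roller): the carrier's friction on the stage keeps it pressed.
- retainer (a joint): Steel retainer bar, 85 mm long, 10 mm wide, top 14 mm above the stage, turning level about an upright pivot. Radians: 0 shut (stop), the bar along scanner -y, 2.5 mm in front of a home carrier; it grows as the bar swings out towards the robot, at 1.57 pointing along -x. Starts open at 1.6 to 2.15, stays where it is left; light friction (0.7 N at the peg).
- retainer_peg (a point): Middle of the upright black peg (diameter 16 mm, from 14 to 59 mm above the stage) on the retainer bar, 48 mm from its pivot. This point is 37 mm above the stage.
- retainer_pivot (a point): Pivot axis of the retainer bar, at the height of retainer_peg; at scanner x -55, y +97 mm from stage_home.
- slide_box_center (a point): Closed slide box 100 x 150 x 35 mm, loose on the table; its centre. To be left alone.
- vial0_center (a point): Glass sample vial, diameter 28, 56 mm tall, standing loose on the table; its centre. To be left alone.
- vial1_center (a point): Glass sample vial, diameter 28, 56 mm tall, standing loose on the table; its centre. To be left alone.
- vial2_center (a point): Glass sample vial, diameter 28, 56 mm tall, standing loose on the table; its centre. To be left alone.
There are look-alikes about, which are no part of the job. Leave any green look-alike of the part that bears carrier_center alone.

How it is judged (in metres and radians):
On the way:
1. the carrier is fully home and holds the switch lever in while the retainer is still open (x of carrier_center in the frame of stage_home between -0.004 and 0.004 m and y of carrier_center in the frame of stage_home between -0.008 and 0.008 m and z of carrier_center in the frame of stage_home between 0.024 and 0.034 m and angle between carrier_center's own z axis and vertical below 0.06 rad and angle between the x axis of carrier_center and the x axis of stage_home, either way round below 0.08 rad and value of joint switch_lever above 0.14 rad and value of joint retainer above 0.6 rad), for 0.2 s.
At the end, for the whole second after the job is handed in: The carrier lies flat on the stage, within 4 mm of fully home along the way in, within 8 mm sideways and 0.08 rad square, at rest; its rear edge holds the switch lever at more than 0.14 rad; the retainer bar is shut to within 0.15 rad (x of carrier_center in the frame of stage_home between -0.004 and 0.004 m and y of carrier_center in the frame of stage_home between -0.008 and 0.008 m and z of carrier_center in the frame of stage_home between 0.024 and 0.034 m and angle between carrier_center's own z axis and vertical below 0.06 rad and angle between the x axis of carrier_center and the x axis of stage_home, either way round below 0.08 rad and value of joint switch_lever above 0.14 rad and value of joint retainer below 0.15 rad and linear speed of carrier below 0.02 m/s); the robot touches nothing.
It fails at once if the optics head is knocked (more than 5 N) (contact force between optics_head and anything else above 5 N).
It fails at once if the slide box or a vial is shifted by more than 30 mm or tipped over (distance of any of slide_box_center, vial0_center, vial1_center, vial2_center from where it was at the start of the episode above 0.03 m or angle between any of slide_box_center, vial0_center, vial1_center, vial2_center's own z axis and vertical above 0.5 rad).
It also fails if it takes over 72 s, if anything falls off the work surface, if the arm or the gripper's body presses on something with over 40 N, if the wrist force passes 120 N, or if a joint passes its speed limit or range.

## Working session

There is one attempt and no reset: what is moved stays moved. The work goes in short steps, Python scripts to look and compute and a tool call to move; the robot and the scene stay as the last step left them, time stands still between calls to the robot, and variables do not carry over. Pictures are saved under pics/ and viewed, and the job is handed in when it is done.

Besides the shell and the picture viewer there is one more tool, called as name(argument=value, ...), one argument or row to a line, values as JSON. send_rows: Moves the arm, as the interface text tells. Its arguments: {"type":"object","properties":{"series":{"type":"array","items":{"type":"number"}},"grip":{"type":"number"},"squeeze":{"type":"number"}},"required":["series"]}

```bash
mkdir -p pics; ls; python3 - <<'E'
from workcell import *
import cv2,numpy as np
s=sense();print(s)
for n in ['top','side']:
    p,d=get_image(n);cv2.imwrite(f'pics/{n}0.png',p[:,:,::-1]);np.save(f'pics/{n}0.npy',d)
    m=camera_model(n);print(n,np.round(m['camera_matrix'],1).tolist(),np.round(m['world_from_camera'],3).tolist())
    for l in ['carrier_center','carrier_grip','stage_home','guide_mouth','head_front_edge','lever_roller','retainer_peg','retainer_pivot','slide_box_center','vial0_center']:
        for r in pinpoint(n,l)[:4]: print(n,l,np.round(r['point'],1),round(r['confidence'],2),{k:v for k,v in r.items() if k not in('point','confidence')})
print(sense()['clock'])
E
```

```text
pics
{'clock': 0.0, 'joint_pos': array([-1.37609900e+00,  3.59463737e-01,  1.51143506e+00,  2.19195806e-05,
        1.27250919e+00, -1.15079315e-01]), 'joint_vel': array([ 0.00058743, -0.00048918,  0.0007769 , -0.00096535,  0.00228284,
        0.00051786]), 'joint_efforts': array([ 2.68219635e-03, -5.15368366e+01, -2.70727497e+01,  6.77112280e-02,
        3.50844429e-02, -1.36353592e-04]), 'position': array([ 182.79223131, -570.79325791,  246.83313343]), 'orientation': array([-3.10219247e+00, -4.84362763e-01,  8.05643776e-05]), 'force': array([-0.45812961,  0.3188995 ,  0.17441539]), 'wrist_torque': array([ 0.04432169, -0.00474582,  0.00549191]), 'grip_width': 87.98635786975017}
top [[378.6, 0.0, 252.9], [0.0, 378.6, 190.8], [0.0, 0.0, 1.0]] [[-0.027, -0.985, 0.171, 380.832], [-0.999, 0.03, 0.017, -11.801], [-0.022, -0.171, -0.985, 1054.906], [0.0, 0.0, 0.0, 1.0]]
top carrier_center [ 534.3 -324.3   27.7] 0.93 {}
top carrier_center [340.8  22.5  26.2] 0.57 {}
top carrier_grip [ 514.3 -313.8   36.4] 0.83 {}
top carrier_grip [324.9  45.3  38. ] 0.58 {}
top stage_home [592.   51.8 139.1
[... 532 characters left out ...]
39, 888.616], [0.0, 0.0, 0.0, 1.0]]
side carrier_center [340.   22.6  32. ] 0.97 {}
side carrier_center [ 535.8 -326.1   35.8] 0.61 {}
side carrier_grip [ 508.6 -311.3   35.6] 0.98 {}
side carrier_grip [329.   38.9  36.4] 0.92 {}
side carrier_grip [494.1 180.4 178.5] 0.29 {}
side stage_home [585.1  54.  139.5] 0.64 {}
side stage_home [511.7 330.6  17.1] 0.42 {}
side guide_mouth [542.1  59.2 141.7] 0.76 {}
side guide_mouth [679.1 263.7  19.7] 0.17 {}
side retainer_peg [493.3 184.1 179.1] 0.56 {}
side retainer_pivot [535.1 152.6 176.4] 0.52 {}
side slide_box_center [516.  329.   19.3] 0.88 {}
side slide_box_center [ 510.  -310.8   32.1] 0.44 {}
side vial0_center [677.9 262.1  20.2] 0.56 {}
1.1
```

View pics/top0.png

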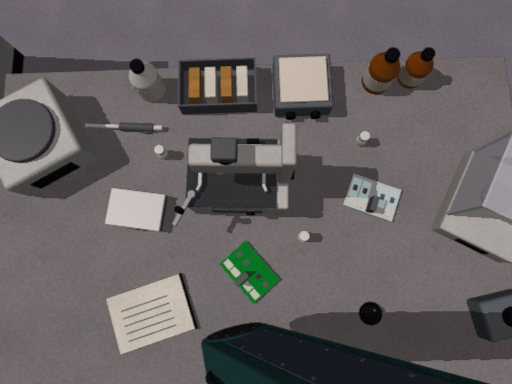

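View pics/side0.png

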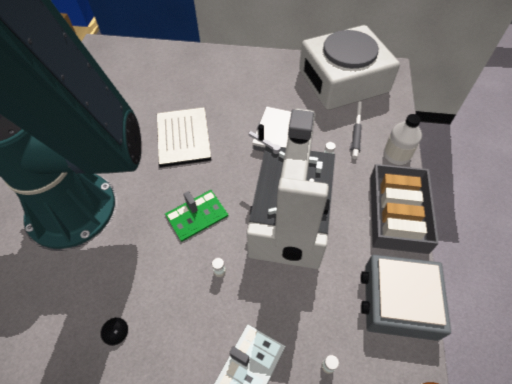

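```bash
python3 - <<'E'
import cv2,numpy as np
a=cv2.imread('pics/top0.png');b=cv2.imread('pics/side0.png')
cv2.imwrite('pics/c1.png',cv2.resize(a[165:230,335:410],None,fx=8,fy=8,interpolation=cv2.INTER_CUBIC))
cv2.imwrite('pics/c2.png',cv2.resize(a[115:235,160:310],None,fx=5,fy=5,interpolation=cv2.INTER_CUBIC))
cv2.imwrite('pics/c3.png',cv2.resize(b[95:275,235:345],None,fx=3.3,fy=3.3,interpolation=cv2.INTER_CUBIC))
E
```

```text
(no output)
```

View pics/c1.png

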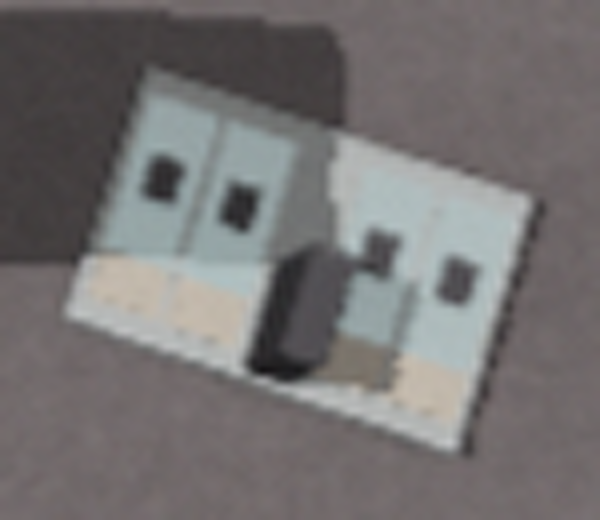

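View pics/c2.png

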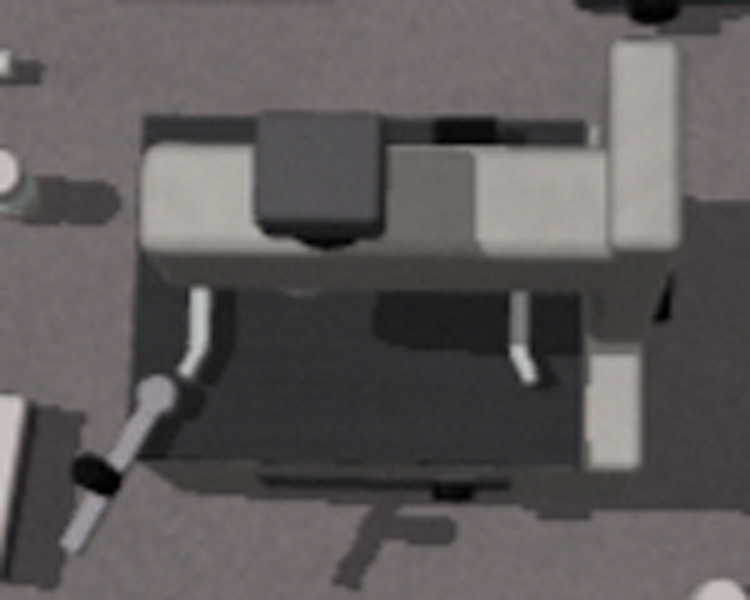

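View pics/c3.png

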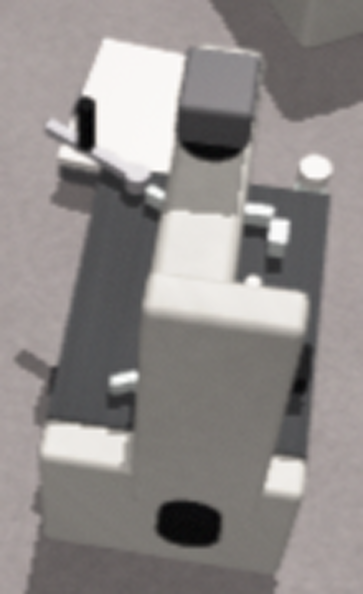

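```bash
cat > h.py <<'E'
import numpy as np,cv2
from workcell import *
def ray(cam,u,v,z):
    m=camera_model(cam);K=np.array(m['camera_matrix']);T=np.array(m['world_from_camera'])
    d=T[:3,:3]@np.linalg.inv(K)@np.array([u,v,1.]);o=T[:3,3]
    return o+d*(z-o[2])/d[2]
def proj(cam,P):
    m=camera_model(cam);K=np.array(m['camera_matrix']);T=np.linalg.inv(np.array(m['world_from_camera']))
    p=K@(T[:3,:3]@np.array(P,float)+T[:3,3]);return p[:2]/p[2]
E
python3 - <<'E'
from h import *
f=lambda x,y:(335+(x-4)/8+0.0,165+(y-4)/8)
C=[ray('top',*f(*p),10) for p in [(150,70),(540,200),(465,452),(68,315)]]
for c in C: print(np.round(c,1))
C=np.array(C);print('ctr',C.mean(0), np.linalg.norm(C-np.roll(C,-1,0),axis=1))
l=C[0]-C[1]; print('y axis yaw',np.degrees(np.arctan2(-l[0],l[1]))); l=C[3]-C[2]; print(np.degrees(np.arctan2(-l[0],l[1])))
g=lambda x,y:(160+(x-2)/5,115+(y-2)/5)
for n,p,z in [('frontL',(132,459),140),('frontR',(583,466),140),('backL',(144,117),140),('backR',(586,122),140),('gL0',(203,290),154),('gL1',(203,345),154),('gR0',(520,290),154),('gR1',(519,343),154),('gLm',(190,375),154),('gRm',(531,380),154),('pivot',(157,392),154),('barend',(72,548),154),('pegtop',(97,470),199),('headfL',(143,247),250),('headfR',(612,250),250)]:
    print(n,np.round(ray('top',*g(*p),z),1))
h=lambda x,y:(235+x/3.3-.35,95+y/3.3-.35)
for n,p,z in [('rollertop',(253,280),157),('pivot',(130,180),154),('pegtop',(87,100),199)]: print('side',n,np.round(ray('side',*h(*p),z),1))
d=np.load('pics/top0.npy')
u,v=g(300,400);print(d[int(v),int(u)])
for n in ['top','side']:
  for l in ['vial0_center','retainer_peg','stage_home','retainer_pivot','lever_roller']:
    get_image(n)
    for r in pinpoint(n,l)[:4]: print(n,l,np.round(r['point'],1),round(r['confidence'],2))
E
```

```text
[ 603.6 -276.8   10. ]
[ 553.2 -408.1   10. ]
[ 466.5 -374.4   10. ]
[ 517.8 -242.3   10. ]
ctr [ 535.26734266 -325.39889162   10.        ] [140.64358875  92.98838035 141.71965239  92.40364541]
y axis yaw -20.989106303487674
-21.229794621349452
frontL [506.  168.6 140. ]
frontR [496.  -51.5 140. ]
backL [679.8 163.1 140. ]
backR [669.6 -59.5 140. ]
gL0 [586.3 131.3 154. ]
gL1 [558.9 131.3 154. ]
gR0 [581.4 -23.5 154. ]
gR1 [555.1 -22.2 154. ]
gLm [544.3 137.7 154. ]
gRm [536.7 -27.4 154. ]
pivot [536.4 153.8 154. ]
barend [462.  194.4 154. ]
pegtop [493.3 173.  199. ]
headfL [584.5 142.3 250. ]
headfR [576.6 -62.9 250. ]
side rollertop [626.5  65.2 157. ]
side pivot [530.9 146.5 154. ]
side pegtop [494.3 180.3 199. ]
930.8265
top vial0_center [676.  262.2  28.1] 0.51
top retainer_peg [497.6 178.5 179.2] 0.61
top stage_home [590.4  53.3 138.5] 0.97
top retainer_pivot [533.4 157.5 177.2] 0.69
top retainer_pivot [541.   59.  136.6] 0.58
top retainer_pivot [497.1 177.  178.8] 0.58
top lever_roller [677.1 256.6  29.5] 0.5
side vial0_center [678.6 261.5  22.6] 0.63
side vial0_center [ 432.  -122.1   28.7] 0.58
side retainer_peg [494.7 181.  181.3] 0.57
side stage_home [588.5  52.6 146.3] 0.71
side retainer_pivot [530.9 155.5 174.3] 0.65
```

```bash
cat >> h.py <<'E'
from scipy.spatial.transform import Rotation as Ro
def Rtool(yaw,lean):
    # tool x ~ forward dir(yaw), y=-left, z down; lean back toward -x
    y=np.radians(yaw);l=np.radians(lean)
    x0=np.array([np.cos(y),np.sin(y),0]);z=np.array([0,0,1.])
    tz=x0*np.sin(l)-z*np.cos(l); tx=x0*np.cos(l)+z*np.sin(l)
    return np.stack([tx,np.cross(tz,tx),tz],1)
def goto(grasp,yaw,lean,back=0):
    R=Rtool(yaw,lean);tcp=np.array(grasp,float)-(6+back)*R[:,2]
    s=sense();R0=Ro.from_rotvec(s['orientation']).as_matrix()
    w=Ro.from_matrix(R@R0.T).as_rotvec()
    print('shift',np.round(tcp-s['position'],1),'turn',np.round(w,3),'deg',round(np.degrees(np.linalg.norm(w)),1),'tcp',np.round(tcp,1))
E
python3 - <<'E'
from h import *
d=np.load('pics/top0.npy');T=np.array(camera_model('top')['world_from_camera']);K=np.array(camera_model('top')['camera_matrix'])
def P(u,v):
    z=d[v,u];return np.round(T[:3,:3]@(np.linalg.inv(K)@[u*z,v*z,z])+T[:3,3])
for uv in [(371,313),(363,134),(304,236),(161,150),(440,200),(480,220),(373,205),(480,310),(285,200),(285,140)]: print(uv,P(*uv))
print(sense()['clock'],sense()['orientation'])
goto([507.3,-314.6,38],-21.1,40,110)
E
```

```text
(371, 313) [ 229. -290.   33.]
(363, 134) [ 702. -299.   57.]
(304, 236) [ 430. -125.   55.]
(161, 150) [676. 255.  54.]
(440, 200) [ 522. -514.    1.]
(480, 220) [ 459. -583.   60.]
(373, 205) [ 506. -310.   59.]
(480, 310) [ 235. -549.   69.]
(285, 200) [515. -74. 136.]
(285, 140) [607. -66. 331.]
2.1 [-3.10386967e+00 -4.84635913e-01 -1.47367758e-05]
shift [ 254.8  283.7 -120.8] turn [-0.021 -0.711 -0.65 ] deg 55.2 tcp [ 437.7 -287.8  126.9]
```

send_rows(
  series=[25, 28, 0, -0.002, -0.071, -0.065, 51, 57, 0, -0.004, -0.142, -0.13, 76, 85, -5, -0.006, -0.213, -0.195, 102, 113, -15, -0.008, -0.284, -0.26, 127, 142, -30, -0.01, -0.355, -0.325, 153, 170, -45, -0.013, -0.427, -0.39, 178, 199, -65, -0.015, -0.498, -0.455, 204, 227, -85, -0.017, -0.569, -0.52, 229, 255, -105, -0.019, -0.64, -0.585, 255, 284, -121, -0.021, -0.711, -0.65],
  grip=60,
)

```text
clock: 3.1
position: [421.4, -316.3, 151.5]
orientation: [2.858, -0.395, 0.969]
force: [0.5, 0.3, 0.6]
grip_width: 59.9
```

send_rows(
  series=[0, 0, 0, 0, 0, 0, 0, 0, 0, 0, 0, 0],
)

```text
clock: 3.3
position: [421.2, -316.1, 151.3]
orientation: [2.859, -0.393, 0.967]
force: [-0.4, 0.2, 0.3]
grip_width: 59.8
```

```bash
python3 - <<'E'
from h import *
s=sense();print(s['clock'],s['position'],s['orientation'],s['joint_pos'],s['force'])
p,d=get_image('wrist');cv2.imwrite('pics/w1.png',p[:,:,::-1]);np.save('pics/w1.npy',d)
m=camera_model('wrist');print(np.round(m['hand_eye'],3),m['camera_matrix'])
for l in ['carrier_center','carrier_grip']:
    for r in pinpoint('wrist',l): print(l,np.round(r['point'],1),r['confidence'])
goto([507.3,-314.6,38],-21.1,40,110)
E
```

```text
3.3 [ 421.20245451 -316.12829088  151.25241586] [ 2.85948043 -0.39265708  0.96705449] [-1.08153901  0.27953573  2.2524519   1.33395645  0.46172404 -0.43068778] [-0.38000773  0.15958746  0.3063337 ]
[[   0.      -0.969   -0.245   67.875]
 [   1.       0.      -0.       1.65 ]
 [   0.      -0.245    0.969 -138.644]
 [   0.       0.       0.       1.   ]] [[279.81355292   0.         254.93437669]
 [  0.         279.81355292 189.56779633]
 [  0.           0.           1.        ]]
carrier_center [ 537.7 -320.8   27.2] 0.85
carrier_grip [ 512.4 -311.    33.1] 0.95
shift [ 16.2  30.3 -25.5] turn [-0.002 -0.044 -0.09 ] deg 5.8 tcp [ 437.7 -287.8  126.9]
```

View pics/w1.png

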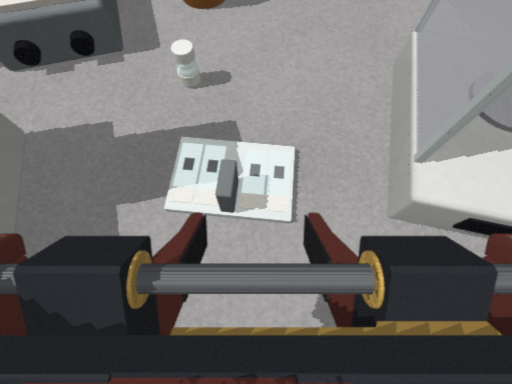

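```bash
cat >> h.py <<'E'
def wray(u,v,z,s=None):
    s=s or sense();m=camera_model('wrist');K=np.array(m['camera_matrix']);H=np.array(m['hand_eye'])
    T=np.eye(4);T[:3,:3]=Ro.from_rotvec(s['orientation']).as_matrix();T[:3,3]=s['position'];T=T@H
    d=T[:3,:3]@np.linalg.inv(K)@np.array([u,v,1.]);o=T[:3,3]
    return o+d*(z-o[2])/d[2]
E
python3 - <<'E'
from h import *
a=cv2.imread('pics/w1.png')
cv2.imwrite('pics/w1c.png',cv2.resize(a[130:230,155:305],None,fx=5,fy=5,interpolation=cv2.INTER_CUBIC))
E
```

```text
(no output)
```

View pics/w1c.png

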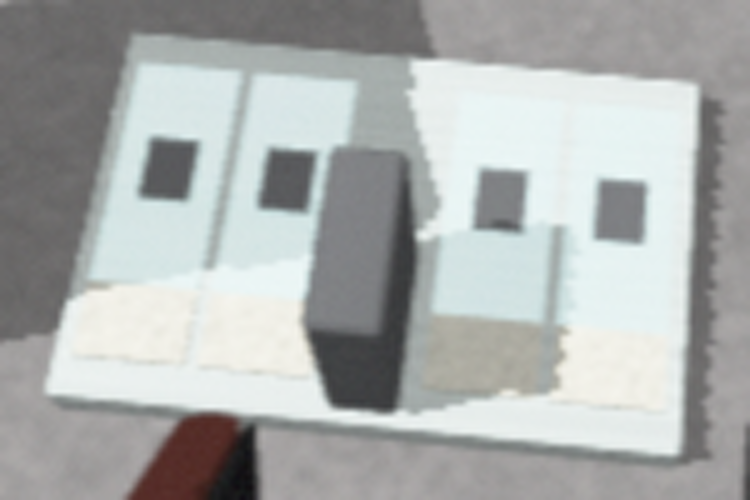

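```bash
python3 - <<'E'
from h import *
f=lambda p:(155+(p[0]-2)/5,130+(p[1]-2)/5)
C=np.array([wray(*f(p),10) for p in [(133,37),(699,84),(683,455),(46,394)]]);print(np.round(C,1),C.mean(0),np.linalg.norm(C-np.roll(C,-1,0),axis=1))
for i,j in[(0,1),(3,2)]:
    l=C[i]-C[j];print(np.degrees(np.arctan2(-l[0],l[1])))
F=np.array([wray(*f(p),58) for p in [(333,150),(405,150),(383,333),(307,327)]]);print(np.round(F,1),F.mean(0))
E
```

```text
[[ 605.9 -279.    10. ]
 [ 555.6 -410.    10. ]
 [ 466.9 -375.6   10. ]
 [ 518.4 -244.2   10. ]] [ 536.68706927 -327.20647535   10.        ] [140.41321389  95.11163097 141.11066648  94.21381578]
-21.02808522172222
-21.39458406835258
[[ 533.8 -317.8   58. ]
 [ 529.9 -331.6   58. ]
 [ 492.7 -317.8   58. ]
 [ 497.8 -304.3   58. ]] [ 513.56472391 -317.88037073   58.        ]
```

```bash
python3 - <<'E'
from h import *
goto([508.3,-315.8,39],-21.2,40,110)
goto([508.3,-315.8,39],-21.2,40,60)
goto([508.3,-315.8,39],-21.2,40,0)
E
```

```text
shift [ 17.3  29.2 -24.5] turn [-0.002 -0.044 -0.092] deg 5.8 tcp [ 438.8 -288.8  127.9]
shift [ 47.3  17.6 -62.8] turn [-0.002 -0.044 -0.092] deg 5.8 tcp [ 468.7 -300.5   89.6]
shift [  83.2    3.6 -108.7] turn [-0.002 -0.044 -0.092] deg 5.8 tcp [ 504.7 -314.4   43.6]
```

send_rows(
  series=[9, 15, -12, -0.001, -0.022, -0.046, 17, 29, -24, -0.002, -0.044, -0.092, 32, 23, -43, -0.002, -0.044, -0.092, 47, 18, -63, -0.002, -0.044, -0.092, 47, 18, -63, -0.002, -0.044, -0.092, 47, 18, -63, -0.002, -0.044, -0.092],
)

```text
clock: 4.05
position: [468.7, -300.1, 89.2]
orientation: [2.793, -0.52, 1.016]
force: [-0.7, -0.5, 0.6]
grip_width: 59.9
```

```bash
python3 - <<'E'
from h import *
goto([508.3,-315.8,39],-21.2,40,0)
p,d=get_image('wrist');cv2.imwrite('pics/w2.png',p[:,:,::-1])
E
```

```text
shift [ 36.  -14.3 -45.6] turn [-0.001 -0.    -0.002] deg 0.1 tcp [ 504.7 -314.4   43.6]
```

View pics/w2.png

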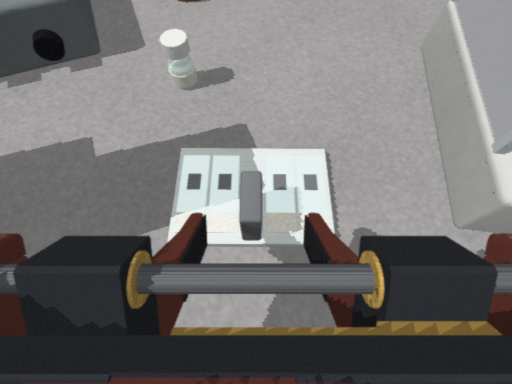

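send_rows(
  series=[9, -4, -11, 0, 0, 0, 18, -7, -23, 0, 0, 0, 27, -11, -34, 0, 0, 0, 36, -14, -45.5, 0, 0, 0, 36, -14, -45.5, 0, 0, 0, 36, -14, -45.5, 0, 0, 0],
)

```text
clock: 4.7
position: [504.3, -314.4, 46.1]
orientation: [2.79, -0.518, 1.019]
force: [-0.5, 1.3, -0.1]
grip_width: 60.1
```

send_rows(
  series=[0, 0, 0, 0, 0, 0, 0, 0, 0, 0, 0, 0, 0, 0, 0, 0, 0, 0, 0, 0, 0, 0, 0, 0, 0, 0, 0, 0, 0, 0, 0, 0, 0, 0, 0, 0, 0, 0, 0, 0, 0, 0, 0, 0, 0, 0, 0, 0],
  grip=0,
  squeeze=40,
)

```text
clock: 5.5
position: [504.4, -313.8, 46.1]
orientation: [2.791, -0.517, 1.019]
force: [0.6, 3.9, 2.7]
grip_width: 15.7
```

send_rows(
  series=[0, 0, 5, 0, 0, 0, 0, 0, 15, 0, 0, 0, 0, 0, 35, 0, 0, 0, 0, 0, 60, 0, 0, 0, 0, 0, 85, 0, 0, 0, 0, 0, 110, 0, 0, 0, 0, 0, 130, 0, 0, 0, 0, 0, 145, 0, 0, 0, 0, 0, 150, 0, 0, 0, 0, 0, 150, 0, 0, 0],
)

```text
clock: 6.5
position: [504.3, -314.3, 197.3]
orientation: [2.789, -0.516, 1.02]
force: [-0.9, -0.8, -3.6]
grip_width: 15.9
```

```bash
python3 - <<'E'
from h import *
from scipy.optimize import least_squares
s=sense();print(s['clock'],s['joint_pos'],s['position'],s['orientation'],s['force'],s['grip_width'])
D=[([-1.376,.35946,1.51143,0,1.2725,-.115],[182.8,-570.8,246.83],[-3.102192,-.48436,0]),
([-1.08153901,.27953573,2.2524519,1.33395645,.46172404,-.43068778],[421.2,-316.13,151.25],[2.85948,-.392657,.967054]),
(s['joint_pos'],s['position'],s['orientation'])]
def res(x):
    a,h,A,B,C,L=x;r=[]
    for q,p,o in D:
        tz=Ro.from_rotvec(o).as_matrix()[:,2];w=np.array(p)-L*tz
        t=q[1]+q[2];rad=a+A*np.sin(q[1])+B*np.sin(t)+C*np.cos(t);z=h+A*np.cos(q[1])+B*np.cos(t)-C*np.sin(t)
        r+=list(np.array([rad*np.cos(q[0]),rad*np.sin(q[0]),z])-w)
    return np.array(r)
f=least_squares(res,[50,350,400,400,0,250],x_scale=100);print(np.round(f.x,1),np.round(f.fun,2))
p,d=get_image('wrist');cv2.imwrite('pics/w3.png',p[:,:,::-1])
E
```

```text
6.5 [-0.86042838  0.2399367   2.13761073  1.20342842  0.33222187 -0.00422862] [ 504.2843296  -314.27716056  197.28496773] [ 2.78868187 -0.5164337   1.02035241] [-0.92836361 -0.83080781 -3.63414834] 15.851109376751861
[-332.1 -165.1 1268.4  533.7   94.8  530.5] [-67.59 -12.96  -3.44   3.52   7.28 -10.19  -8.69 -14.26  13.63]
```

View pics/w3.png

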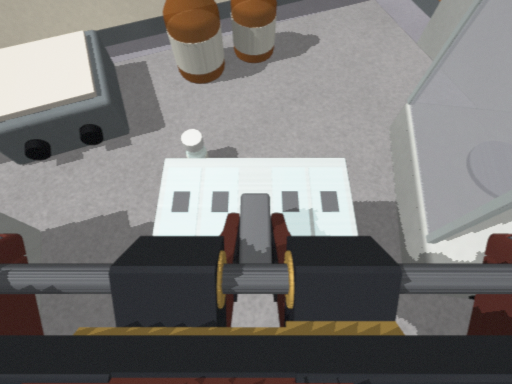

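```bash
cat > kin.py <<'E'
from h import *
from scipy.optimize import least_squares
D=[([-1.376,.35946,1.51143,0,1.2725,-.115],[182.8,-570.8,246.83],[-3.102192,-.48436,0]),
([-1.08153901,.27953573,2.2524519,1.33395645,.46172404,-.43068778],[421.2,-316.13,151.25],[2.85948,-.392657,.967054]),
([-0.86042838,0.2399367,2.13761073,1.20342842,0.33222187,-0.00422862],[504.284,-314.277,197.285],[2.78868187,-0.5164337,1.02035241])]
# chain in the world: Rz(q1) ; pitch Ry(q2),Ry(q3); roll Rz(q4); pitch Ry(q5); roll Rz(q6)
def fk(q,x):
    a,e,h,A,C,B,L,g=x
    R1=Ro.from_euler('z',q[0]);p=R1.apply([a,e,h])
    R2=R1*Ro.from_euler('y',q[1]);p=p+R2.apply([0,0,A])
    R3=R2*Ro.from_euler('y',q[2]);p=p+R3.apply([C,g,B])
    R4=R3*Ro.from_euler('z',q[3]);R5=R4*Ro.from_euler('y',q[4]);R6=R5*Ro.from_euler('z',q[5])
    return p+R6.apply([0,0,L]),R6
if __name__=='__main__':
    for q,p,o in D:
        print((fk(q,[0]*8)[1].inv()*Ro.from_rotvec(o)).as_rotvec(), (fk(q,[0]*8)[1]).as_matrix()[:,2],Ro.from_rotvec(o).as_matrix()[:,2])
    def res(x): return np.concatenate([fk(q,x)[0]-np.array(p) for q,p,o in D])
    for i in range(1):
        f=least_squares(res,[0,0,350,400,0,400,250,0],x_scale=100);print(np.round(f.x,1),np.round(f.fun,2))
E
python3 kin.py
```

```text
[-5.14380722e-05  6.46415931e-05  1.57082410e+00] [-3.47906258e-04  1.76335245e-03 -9.99998385e-01] [-2.80087945e-04  1.79388592e-03 -9.99998352e-01]
[-3.24596315e-07 -5.41288858e-07  1.57079612e+00] [ 0.58287722 -0.17328592 -0.79386783] [ 0.58287696 -0.17328642 -0.79386791]
[-3.43593002e-09 -5.09055501e-10  1.57079634e+00] [ 0.60209752 -0.23321247 -0.76360364] [ 0.60209752 -0.23321247 -0.76360364]
[-2.0000e-01 -1.0944e+03  2.6620e+02  6.1150e+02  1.1220e+02  4.3370e+02
  3.5640e+02  1.1632e+03] [ 0.    0.   -0.    0.    0.   -0.   -0.01 -0.01  0.01]
```

```bash
cat >> kin.py <<'E'
X=[-.2,68.8,266.2,611.5,112.2,433.7,356.4,0]
lo=np.array([-2.97,-1.01,.21,-.96,.2,-2.98]);hi=np.array([2.97,2.36,2.38,4.11,2.71,2.98])
def ik(grasp,yaw,lean,q0,back=0):
    R=Rtool(yaw,lean);tcp=np.array(grasp,float)-(6+back)*R[:,2];Rt=Ro.from_matrix(R)
    def res(q):
        p,R6=fk(q,X);return np.concatenate([(p-tcp)/100,((R6*Ro.from_euler('z',np.pi/2)).inv()*Rt).as_rotvec()])
    f=least_squares(res,np.clip(q0,lo+1e-3,hi-1e-3),bounds=(lo,hi));return f.x,np.linalg.norm(f.fun[:3])*100,np.linalg.norm(f.fun[3:])
E
python3 - <<'E'
from kin import *
s=sense();q=s['joint_pos'];print(fk(q,X)[0]-s['position'])
yaw=-2.4;xh=np.array([np.cos(np.radians(yaw)),np.sin(np.radians(yaw)),0]);yh=np.array([-xh[1],xh[0],0]);H=np.array([587,54,140.])
for lean in (40,32,25):
  for cx,cz in [(-140,40),(-100,40),(-100,2),(-80,2),(-40,0),(0,0)]:
    g=H+(cx-30)*xh+[0,0,cz+41]
    r=ik(g,yaw,lean,q); print(lean,cx,cz,np.round(r[0],2),round(r[1],2),round(r[2],3))
E
```

```text
[-0.06522246 -0.05136557 -0.02672348]
40 -140 40 [ 0.03 -0.1   2.38 -0.26  0.2   1.88] 0.87 0.033
40 -100 40 [ 0.02 -0.03  2.32 -0.24  0.2   1.85] 0.85 0.039
40 -100 2 [-0.17  0.06  2.38  1.21  0.2   0.26] 2.08 0.122
40 -80 2 [ 0.1   0.11  2.3  -0.96  0.2   2.64] 1.9 0.104
40 -40 0 [ 0.09  0.17  2.23 -0.96  0.2   2.63] 1.71 0.105
40 0 0 [ 0.03  0.21  2.15 -0.46  0.2   2.09] 1.7 0.098
32 -140 40 [ 0.   -0.1   2.3  -0.06  0.38  1.67] 0.0 0.0
32 -100 40 [-0.   -0.03  2.24 -0.05  0.37  1.65] 0.0 0.0
32 -100 2 [-0.    0.06  2.29 -0.09  0.23  1.69] 0.0 0.0
32 -80 2 [-0.01  0.09  2.26 -0.08  0.23  1.68] 0.0 0.0
32 -40 0 [-0.01  0.15  2.19 -0.07  0.24  1.66] 0.0 0.0
32 0 0 [-0.02  0.2   2.12 -0.05  0.27  1.65] 0.0 0.0
25 -140 40 [-0.   -0.07  2.2  -0.03  0.57  1.63] 0.0 0.0
25 -100 40 [-0.01 -0.    2.14 -0.03  0.57  1.62] 0.0 0.0
25 -100 2 [-0.01  0.07  2.2  -0.03  0.44  1.63] 0.0 0.0
25 -80 2 [-0.01  0.1   2.16 -0.03  0.44  1.63] 0.0 0.0
25 -40 0 [-0.02  0.16  2.09 -0.03  0.45  1.62] 0.0 0.0
25 0 0 [-0.02  0.21  2.02 -0.02  0.47  1.61] 0.0 0.0
```

send_rows(
  series=[0, 0, -20, 0, 0, 0, 0, 0, -45, 0, 0, 0, 0, 0, -75, 0, 0, 0, 0, 0, -105, 0, 0, 0, 0, 0, -130, 0, 0, 0, 0, 0, -142, 0, 0, 0, 0, 0, -148, 0, 0, 0, 0, 0, -151, 0, 0, 0, 0, 0, -151, 0, 0, 0],
)

```text
clock: 7.45
position: [502.1, -313.7, 45.5]
orientation: [2.79, -0.523, 1.017]
force: [-8.2, 1.4, 9.0]
grip_width: 15.8
```

send_rows(
  series=[0, 0, 0, 0, 0, 0, 0, 0, 0, 0, 0, 0, 0, 0, 0, 0, 0, 0],
  grip=36,
)

```text
clock: 7.75
position: [502.4, -314.0, 45.6]
orientation: [2.79, -0.523, 1.017]
force: [0.1, 0.4, 0.6]
grip_width: 34.4
```

```bash
python3 - <<'E'
from kin import *
s=sense();yaw=-21.2;xh=np.array([np.cos(np.radians(yaw)),np.sin(np.radians(yaw)),0])
R=Ro.from_rotvec(s['orientation']).as_matrix();print(np.degrees(np.arctan2(R[1,0],R[0,0])),np.degrees(np.arcsin(R[2,0])))
c=s['position']+34.4*xh; g=c-33*xh; g[2]=38
goto(g,yaw,32);print(ik(g,yaw,32,s['joint_pos']))
E
```

```text
-21.250688515174282 40.06323696345709
shift [-1.7  0.6 -2.5] turn [0.051 0.131 0.001] deg 8.1 tcp [ 500.7 -313.3   43.1]
(array([-0.81652166,  0.55403732,  2.15629219,  1.90595764,  0.24475002,
       -0.73034898]), np.float64(4.423663544990115e-13), np.float64(4.0354604924356926e-16))
```

send_rows(
  series=[-0.5, 0, -0.5, 0.013, 0.033, 0, 0, 0, -1, 0.026, 0.066, 0, 0, 0, -2, 0.038, 0.098, 0, 0, 0, -2.5, 0.051, 0.131, 0, 0, 0, -2.5, 0.051, 0.131, 0, 0, 0, -2.5, 0.051, 0.131, 0],
)

```text
clock: 8.35
position: [502.9, -314.0, 43.3]
orientation: [2.875, -0.537, 0.827]
force: [-0.3, 0.1, -0.7]
grip_width: 36.3
```

```bash
python3 - <<'E'
from h import *
s=sense();print(s['position'],s['force']);R=Ro.from_rotvec(s['orientation']).as_matrix();print(np.degrees(np.arctan2(R[1,0],R[0,0])),np.degrees(np.arcsin(R[2,0])))
p,d=get_image('wrist');cv2.imwrite('pics/w4.png',cv2.resize(p[110:330,120:390,::-1],None,fx=2.7,fy=2.7,interpolation=cv2.INTER_CUBIC))
E
```

```text
[ 502.90988343 -313.99608242   43.31992111] [-0.34974438  0.06227118 -0.69617619]
-21.169797323733572 32.095714301809075
```

View pics/w4.png

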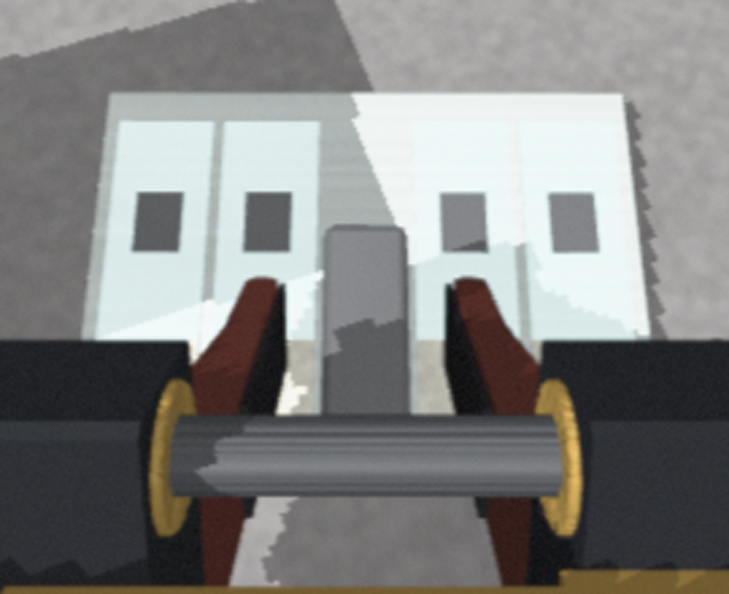

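```bash
python3 - <<'E'
from h import *
s=sense()
A=wray(160.6,144.6,10);B=wray(351.3,144.6,10);print(A,B,np.linalg.norm(A-B))
yaw=np.radians(-21.2);xh=np.array([np.cos(yaw),np.sin(yaw),0]);yh=np.array([-xh[1],xh[0],0])
m=(A+B)/2-s['position'];print('rear edge fwd',m@xh,'lat',m@yh)
E
```

```text
[ 600.67959919 -278.80026281   10.        ] [ 549.63398503 -410.10942102   10.        ] 140.88204198626497
rear edge fwd 78.8814315892825 lat -2.337432569242292
```

send_rows(
  series=[-2.8, 1.1, 0, 0, 0, 0, -2.8, 1.1, 0, 0, 0, 0],
)

```text
clock: 8.6
position: [498.7, -312.0, 42.5]
orientation: [2.877, -0.541, 0.825]
force: [-0.4, -0.1, -0.0]
grip_width: 36.1
```

send_rows(
  series=[0, 0, 0, 0, 0, 0, 0, 0, 0, 0, 0, 0, 0, 0, 0, 0, 0, 0, 0, 0, 0, 0, 0, 0, 0, 0, 0, 0, 0, 0],
  grip=0,
  squeeze=45,
)

```text
clock: 9.1
position: [498.5, -312.1, 42.4]
orientation: [2.877, -0.541, 0.824]
force: [-0.1, -0.5, -0.8]
grip_width: 16.2
```

send_rows(
  series=[0, 0, 5, 0, 0, 0, 0, 0, 20, 0, 0, 0, 0, 0, 45, 0, 0, 0, 0, 0, 75, 0, 0, 0, 0, 0, 105, 0, 0, 0, 0, 0, 135, 0, 0, 0, 0, 0, 160, 0, 0, 0, 0, 0, 175, 0, 0, 0, 0, 0, 180, 0, 0, 0],
)

```text
clock: 10.0
position: [499.3, -313.0, 225.8]
orientation: [2.872, -0.538, 0.829]
force: [0.2, -0.6, -3.6]
grip_width: 15.9
```

```bash
python3 - <<'E'
from kin import *
s=sense();q=s['joint_pos'];print(s['position'],q,s['force'],s['grip_width'])
R=Ro.from_rotvec(s['orientation']).as_matrix();print(np.degrees(np.arctan2(R[1,0],R[0,0])),np.degrees(np.arcsin(R[2,0])))
p,d=get_image('wrist');cv2.imwrite('pics/w5.png',p[:,:,::-1])
yaw=-2.4;xh=np.array([np.cos(np.radians(yaw)),np.sin(np.radians(yaw)),0]);H=np.array([587,54,140.])
g=H+(-130-30)*xh+[0,0,45+38]
goto(g,yaw,32);print(ik(g,yaw,32,q))
E
```

```text
[ 499.34904925 -312.99334811  225.76116337] [-0.81826919  0.17707786  2.00523575  0.50322163  0.49531459  0.73302185] [ 0.21495545 -0.58236556 -3.57700415] 15.866184553895046
-21.16588550362644 32.21609095224241
shift [-75.2 373.2   3.5] turn [0.001 0.003 0.328] deg 18.8 tcp [424.   60.8 228.1]
(array([-2.46453598e-04, -8.17221698e-02,  2.27954778e+00, -5.85925731e-02,
        3.86250334e-01,  1.66040077e+00]), np.float64(3.745880788893383e-09), np.float64(4.98643273223018e-11))
```

View pics/w5.png

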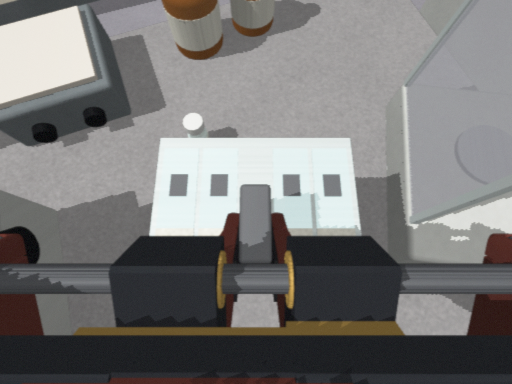

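send_rows(
  series=[-12, 32, 1, 0, 0, 0.03, -30, 70, 2, 0, 0, 0.065, -48, 108, 3, 0, 0.001, 0.1, -62, 146, 3, 0, 0.001, 0.135, -72, 184, 3, 0, 0.001, 0.17, -75, 222, 3, 0, 0.002, 0.2, -75, 260, 3, 0, 0.002, 0.235, -75, 298, 3, 0, 0.002, 0.27, -75, 336, 3, 0, 0.003, 0.3, -75, 373, 3, 0, 0.003, 0.328],
)

```text
clock: 11.05
position: [421.8, 59.2, 224.9]
orientation: [3.01, -0.064, 0.853]
force: [-0.9, -0.7, -3.5]
grip_width: 15.5
```

```bash
python3 - <<'E'
from kin import *
s=sense();q=s['joint_pos'];print(s['position'],q,s['force'],s['grip_width'])
yaw=-2.4;xh=np.array([np.cos(np.radians(yaw)),np.sin(np.radians(yaw)),0]);H=np.array([587,54,140.])
g=H+(-130-30)*xh+[0,0,45+38]
goto(g,yaw,32)
E
```

```text
[421.81502884  59.18904478 224.91946311] [-0.00699245 -0.07880563  2.28428021 -0.05062383  0.38445561  1.64818733] [-0.85761767 -0.69815357 -3.51798052] 15.54460758892582
shift [2.1 1.6 3.2] turn [-0.    -0.006  0.001] deg 0.4 tcp [424.   60.8 228.1]
```

```bash
python3 - <<'E'
from h import *
for n in ['top','side','wrist']:
    p,d=get_image(n);cv2.imwrite(f'pics/{n}6.png',p[:,:,::-1]);np.save(f'pics/{n}6.npy',d)
    q=p[:,:,::-1]
    if n=='top': q=cv2.resize(q[110:290,150:320],None,fx=4.4/1.4,fy=4.4/1.4,interpolation=cv2.INTER_CUBIC)
    if n=='side': q=cv2.resize(q[80:280,180:360],None,fx=3,fy=3,interpolation=cv2.INTER_CUBIC)
    cv2.imwrite(f'pics/{n}6c.png',q)
    for l in ['carrier_center','stage_home','guide_mouth','lever_roller','retainer_peg','retainer_pivot']:
        for r in pinpoint(n,l)[:2]: print(n,l,np.round(r['point'],1),round(r['confidence'],2))
E
```

```text
top carrier_center [454.3  57.7 207.2] 0.94
top carrier_center [341.4  19.8  27.6] 0.72
top stage_home [591.5  53.5 138.7] 0.92
top guide_mouth [542.9  55.4 139.1] 0.91
top retainer_peg [494.5 178.5 176.3] 0.74
top retainer_pivot [533.7 154.7 176.6] 0.48
top retainer_pivot [453.1  56.5 207.8] 0.31
side carrier_center [460.8  49.4 215.8] 0.78
side carrier_center [341.3  21.9  33.3] 0.65
side stage_home [586.5  55.3 143.1] 0.83
side stage_home [531.5 152.9 177.3] 0.74
side guide_mouth [541.6  60.5 140.5] 0.91
side retainer_peg [492.5 179.8 180. ] 0.65
side retainer_pivot [533.  152.3 174.8] 0.82
wrist carrier_center [459.8  55.8 212.8] 0.71
wrist stage_home [585.   53.1 141.1] 0.85
wrist guide_mouth [542.   57.7 139.4] 0.7
wrist lever_roller [623.9  64.6 149.1] 0.83
wrist retainer_peg [493.7 177.  177.5] 0.66
```

View pics/top6c.png

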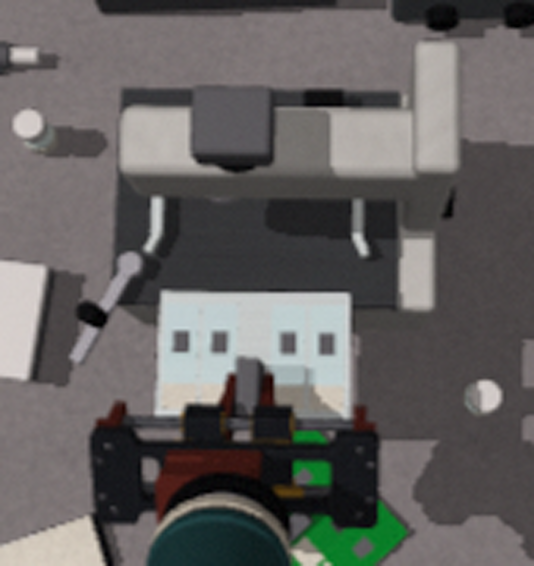

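View pics/wrist6c.png

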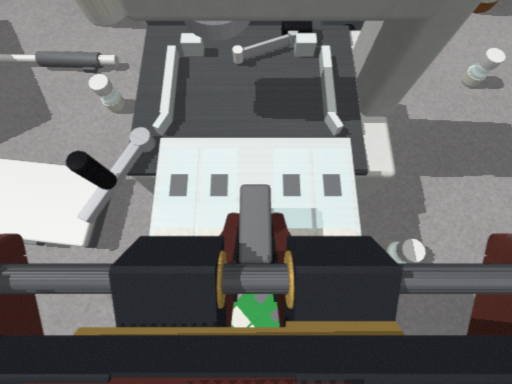

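View pics/side6c.png

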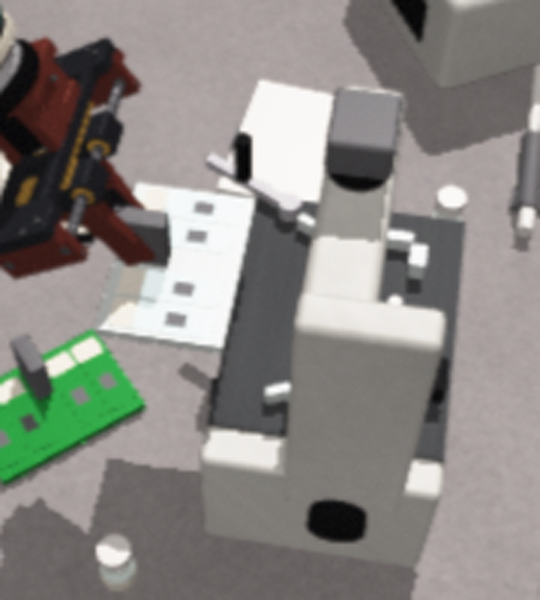

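```bash
python3 - <<'E'
from h import *
a=cv2.imread('pics/wrist6.png')
cv2.imwrite('pics/w6d.png',cv2.resize(a[20:180,125:375],None,fx=3.2,fy=3.2,interpolation=cv2.INTER_CUBIC))
E
```

```text
(no output)
```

View pics/w6d.png

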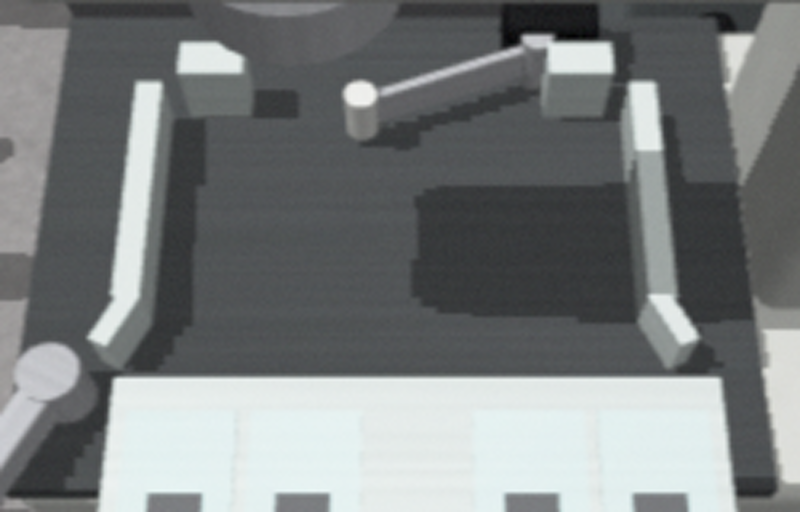

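```bash
cat > fit.py <<'E'
from h import *
from scipy.optimize import least_squares
def fit(pts,s,order='xy'):
    W=[]
    for (u,v,z,sx,sy) in pts: W.append((wray(u,v,z,s),sx,sy))
    def res(x):
        c,sn=np.cos(x[2]),np.sin(x[2]);r=[]
        for w,sx,sy in W:
            dx,dy=w[0]-x[0],w[1]-x[1];X=c*dx+sn*dy;Y=-sn*dx+c*dy
            r.append(0 if sx is None else X-sx);r.append(0 if sy is None else Y-sy)
        return np.array(r)
    f=least_squares(res,[587,54,-.04],x_scale=[1,1,.01]);return f.x,np.round(f.fun.reshape(-1,2),1)
E
python3 - <<'E'
from fit import *
s=sense()
c=lambda x,y:(125+(x-1.1)/3.2,20+(y-1.1)/3.2)
P=[(*c(163,84),154,48,74),(*c(629,84),154,48,-74),(*c(139,297),154,-30,74),(*c(650,295),154,-30,-74),(*c(214,76),158,47.5,None),(*c(580,76),158,47.5,None),(*c(18,490),140,-85,None),(*c(775,490),140,-85,None),(*c(220,113),140,47.5,None),(*c(578,115),140,47.5,None)]
x,r=fit(P,s);print(x,np.degrees(x[2]));print(r)
np.save('home.npy',x)
yaw=x[2]
def sc(w): dx,dy=w[0]-x[0],w[1]-x[1];return np.round([np.cos(yaw)*dx+np.sin(yaw)*dy,-np.sin(yaw)*dx+np.cos(yaw)*dy],1)
zt=193-0.5
for z in (192,194): print('carrier rear corners',sc(wray(*c(117,377),z)),sc(wray(*c(720,378),z)))
print('TCP',sc(s['position']),'pivot',sc(wray(*c(48,370),156)),'peg top',sc(wray(76,161,199)))
print('roller',sc(wray(*c(360,93),157)))
E
```

```text
[ 5.86772664e+02  5.49404202e+01 -4.37214544e-02] -2.5050548096952663
[[-0.3  0.3]
 [-0.3 -0.2]
 [-0.5  0.6]
 [ 0.2 -0.7]
 [-0.7  0. ]
 [-0.6  0. ]
 [-0.4  0. ]
 [-0.5  0. ]
 [ 2.   0. ]
 [ 1.1  0. ]]
carrier rear corners [-77.   64.2] [-77.3 -77.9]
carrier rear corners [-78.1  63.5] [-78.4 -77.2]
TCP [-162.5   -4.8] pivot [-55.4  97.3] peg top [-99.3 119.9]
roller [41.1 11.2]
```

send_rows(
  series=[9, 2, -5, 0, -0.002, 0, 18, 4, -10, 0, -0.004, 0, 27, 5, -18, 0, -0.006, 0, 35, 5.5, -26, 0, -0.006, 0, 35, 5.5, -32, 0, -0.006, 0, 35, 5.5, -38, 0, -0.006, 0, 35, 5.5, -38, 0, -0.006, 0, 35, 5.5, -38, 0, -0.006, 0],
)

```text
clock: 12.9
position: [458.8, 62.8, 189.2]
orientation: [3.004, -0.067, 0.869]
force: [-0.2, 0.6, -3.8]
grip_width: 16.0
```

```bash
python3 - <<'E'
from h import *
s=sense();print(s['clock'],s['position'],s['force'],s['joint_pos']);R=Ro.from_rotvec(s['orientation']).as_matrix();print(np.degrees(np.arctan2(R[1,0],R[0,0])),np.degrees(np.arcsin(R[2,0])))
for n in ['wrist','side']:
    p,d=get_image(n);cv2.imwrite(f'pics/{n}7.png',p[:,:,::-1])
    q=p[:,:,::-1]
    if n=='side': q=cv2.resize(q[80:280,180:360],None,fx=3,fy=3,interpolation=cv2.INTER_CUBIC)
    else: q=cv2.resize(q[0:180,100:400],None,fx=2.6,fy=2.6,interpolation=cv2.INTER_CUBIC)
    cv2.imwrite(f'pics/{n}7c.png',q)
E
```

```text
12.9 [458.79498123  62.78425843 189.15871384] [-0.16305135  0.58896046 -3.7525188 ] [ 0.00993408  0.06841909  2.28651111 -0.13386668  0.22641259  1.74686796]
-2.518036762592444 32.2528750459308
```

View pics/wrist7c.png

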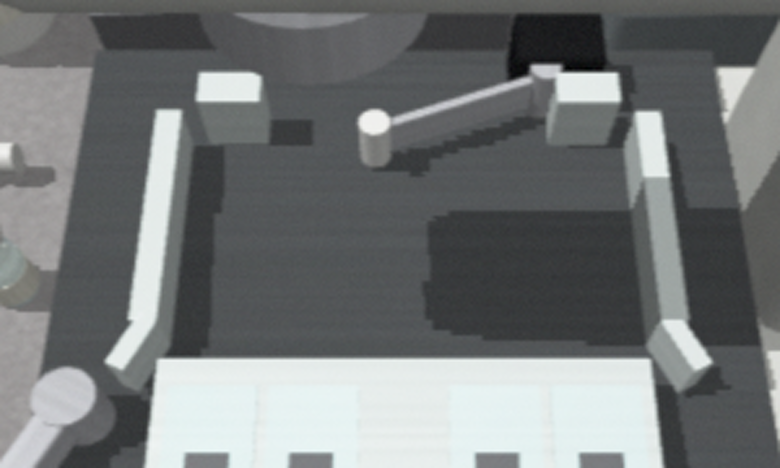

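View pics/side7c.png

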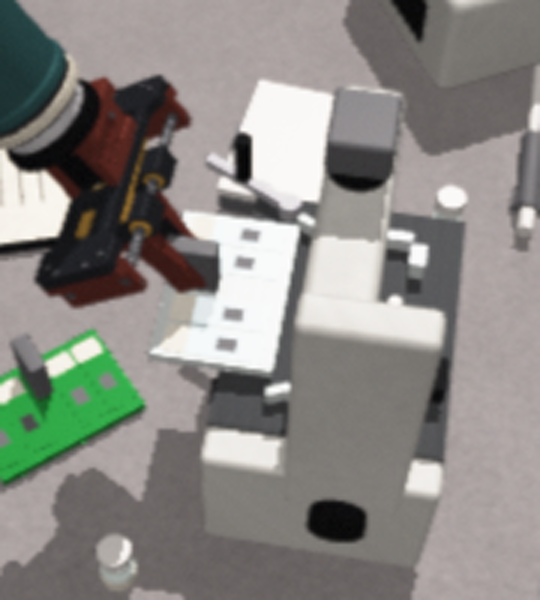

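```bash
python3 - <<'E'
from fit import *
s=sense()
c=lambda x,y:(100+(x-.8)/2.6,0+(y-.8)/2.6)
P=[(*c(183,112),154,48,74),(*c(635,112),154,48,-74),(*c(154,319),154,-30,74),(*c(662,320),154,-30,-74),(*c(232,103),158,47.5,None),(*c(585,103),158,47.5,None)]
x,r=fit(P,s);print(x,np.degrees(x[2]));print(r);yaw=x[2]
def sc(w): dx,dy=w[0]-x[0],w[1]-x[1];return np.round([np.cos(yaw)*dx+np.sin(yaw)*dy,-np.sin(yaw)*dx+np.cos(yaw)*dy],1)
for z in (155,157): print(sc(wray(*c(157,360),z)),sc(wray(*c(650,360),z)))
print('TCP',sc(s['position']))
E
```

```text
[ 5.88317384e+02  5.38612873e+01 -4.59309085e-02] -2.63164720588404
[[-0.1  0.5]
 [ 0.2 -0.9]
 [-0.2  1.7]
 [-0.3 -1.3]
 [ 0.1  0. ]
 [ 0.3  0. ]]
[-44.4  72.9] [-44.1 -69.9]
[-45.5  72.2] [-45.2 -69.2]
TCP [-129.3    2.9]
```

send_rows(
  series=[2, -1.5, -2, 0, 0, 0, 5, -1.8, -4, 0, 0, 0, 5, -1.8, -5.5, 0, 0, 0, 5, -1.8, -6.5, 0, 0, 0, 5, -1.8, -6.5, 0, 0, 0],
)

```text
clock: 13.5
position: [464.0, 60.9, 183.0]
orientation: [3.004, -0.067, 0.87]
force: [-0.6, -0.1, -3.6]
grip_width: 16.0
```

send_rows(
  series=[0, 0, -0.7, 0, 0, 0, 0, 0, -1.2, 0, 0, 0, 0, 0, -1.2, 0, 0, 0],
)

```text
clock: 13.8
position: [464.0, 60.9, 182.1]
orientation: [3.004, -0.067, 0.871]
force: [-2.8, -0.5, 0.7]
grip_width: 15.6
```

send_rows(
  series=[5, -0.2, 0, 0, 0, 0, 10, -0.4, 0, 0, 0, 0, 15, -0.7, 0, 0, 0, 0, 20, -0.9, 0, 0, 0, 0, 25, -1.1, 0, 0, 0, 0, 30, -1.3, 0, 0, 0, 0, 30, -1.3, 0, 0, 0, 0],
)

```text
clock: 14.5
position: [495.0, 59.6, 182.4]
orientation: [3.003, -0.067, 0.872]
force: [0.1, -0.8, -3.6]
grip_width: 15.6
```

```bash
python3 - <<'E'
from h import *
s=sense();print(s['clock'],s['position'],s['force'],s['joint_pos']);R=Ro.from_rotvec(s['orientation']).as_matrix();print(np.degrees(np.arctan2(R[1,0],R[0,0])),np.degrees(np.arcsin(R[2,0])))
p,d=get_image('wrist');cv2.imwrite('pics/w8.png',cv2.resize(p[0:200,100:400,::-1],None,fx=2.6,fy=2.6,interpolation=cv2.INTER_CUBIC))
E
```

```text
14.5 [495.03782294  59.58443472 182.41885828] [ 0.06908347 -0.75785783 -3.56106054] [-1.62969028e-03  1.34358625e-01  2.23453148e+00 -1.15307166e-01
  2.09063424e-01  1.71958784e+00]
-2.533967095346514 32.3971210926126
```

View pics/w8.png

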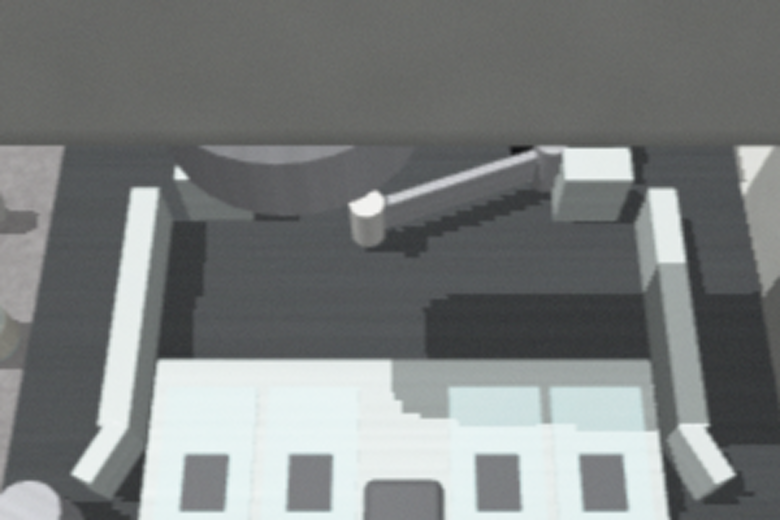

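send_rows(
  series=[6, -0.2, -0.2, 0, 0.002, 0, 12, -0.5, -0.3, 0, 0.004, 0, 18, -0.8, -0.4, 0, 0.004, 0, 24, -1, -0.4, 0, 0.004, 0, 30, -1.3, -0.4, 0, 0.004, 0, 36, -1.6, -0.4, 0, 0.004, 0, 42, -1.8, -0.4, 0, 0.004, 0, 45, -2, -0.4, 0, 0.004, 0, 45, -2, -0.4, 0, 0.004, 0],
)

```text
clock: 15.45
position: [540.9, 57.6, 182.2]
orientation: [3.005, -0.067, 0.868]
force: [0.0, 1.4, 0.9]
grip_width: 15.8
```

```bash
python3 - <<'E'
from h import *
s=sense();print(s['clock'],s['position'],s['force'],s['joint_pos']);R=Ro.from_rotvec(s['orientation']).as_matrix();print(np.degrees(np.arctan2(R[1,0],R[0,0])),np.degrees(np.arcsin(R[2,0])))
for n in ['wrist','side']:
    p,d=get_image(n);q=p[:,:,::-1]
    if n=='side': q=cv2.resize(q[80:280,180:360],None,fx=3,fy=3,interpolation=cv2.INTER_CUBIC)
    cv2.imwrite(f'pics/{n}9c.png',q)
E
```

```text
15.45 [540.89754568  57.58862142 182.24317233] [0.0254806  1.39222581 0.88161421] [-0.00717455  0.19360195  2.14776468 -0.08828121  0.23882518  1.68797661]
-2.537188633625209 32.236915751642755
```

View pics/wrist9c.png

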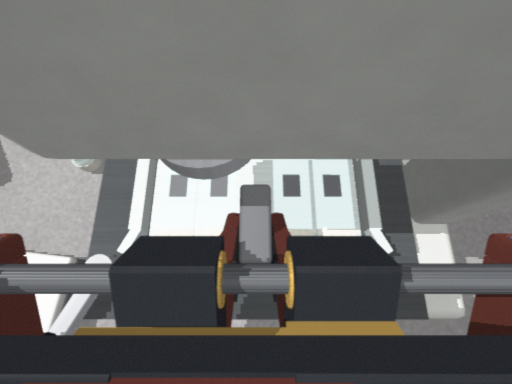

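View pics/side9c.png

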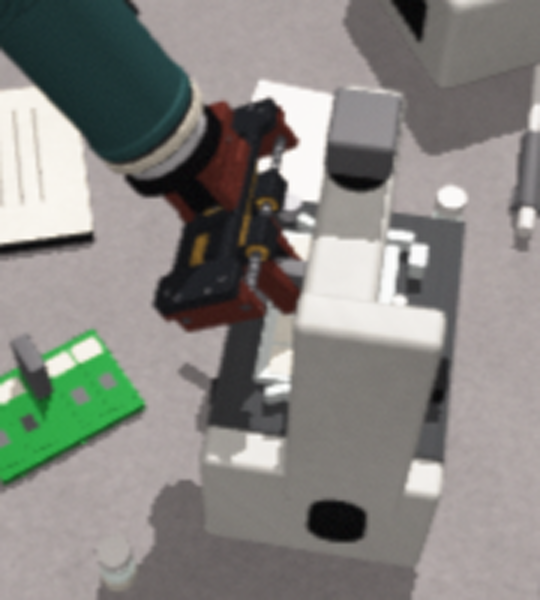

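send_rows(
  series=[1.5, 0, 0, 0, 0, 0, 3, -0.1, 0, 0, 0, 0, 4.5, -0.2, 0, 0, 0, 0, 6, -0.3, 0, 0, 0, 0, 7, -0.3, 0, 0, 0, 0, 8, -0.4, 0, 0, 0, 0, 8, -0.4, 0, 0, 0, 0],
)

```text
clock: 16.25
position: [548.3, 57.3, 182.2]
orientation: [3.005, -0.067, 0.868]
force: [-6.9, 0.3, 6.9]
grip_width: 15.6
```

send_rows(
  series=[0.7, 0, 0, 0, 0, 0, 1.4, -0.1, 0, 0, 0, 0, 2, -0.1, 0, 0, 0, 0, 2, -0.1, 0, 0, 0, 0],
)

```text
clock: 16.65
position: [549.6, 57.2, 182.2]
orientation: [3.005, -0.067, 0.867]
force: [-7.9, 0.5, 8.4]
grip_width: 15.9
```

send_rows(
  series=[0.7, 0, 0.2, 0, 0, 0, 1.4, 0, 0.3, 0, 0, 0, 2, -0.1, 0.3, 0, 0, 0, 2, -0.1, 0.3, 0, 0, 0],
)

```text
clock: 17.05
position: [550.1, 57.3, 182.3]
orientation: [3.006, -0.067, 0.865]
force: [-11.6, -0.8, 11.6]
grip_width: 15.9
```

```bash
python3 - <<'E'
from h import *
for n in ['side','top']:
    p,d=get_image(n);q=p[:,:,::-1]
    q=cv2.resize(q[130:240,250:350],None,fx=5.4,fy=5.4,interpolation=cv2.INTER_CUBIC) if n=='side' else cv2.resize(q[110:230,170:310],None,fx=5,fy=5,interpolation=cv2.INTER_CUBIC)
    cv2.imwrite(f'pics/{n}10c.png',q)
    for l in ['carrier_center','lever_roller']:
        for r in pinpoint(n,l)[:2]: print(n,l,np.round(r['point'],1),round(r['confidence'],2))
print(sense()['joint_pos'])
E
```

```text
side carrier_center [339.1  23.2  32. ] 0.69
side carrier_center [586.8  52.9 171.8] 0.63
top carrier_center [341.3  17.2  27.1] 0.96
top carrier_center [562.3  57.2 239.1] 0.69
[-0.00803696  0.20497413  2.12838668 -0.08211516  0.24911175  1.68078602]
```

View pics/side10c.png

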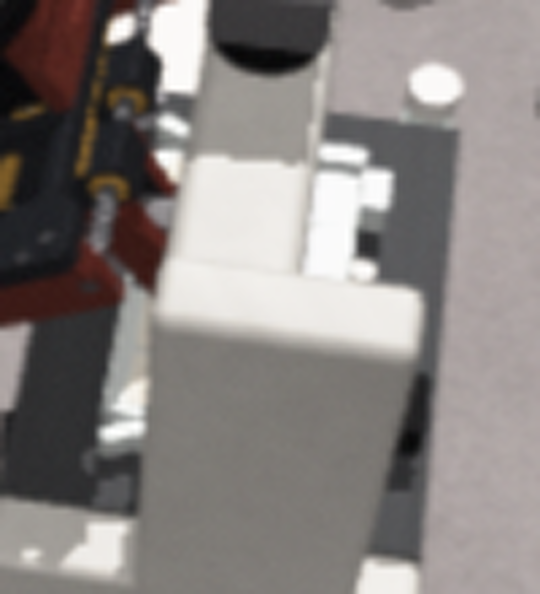

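View pics/top10c.png

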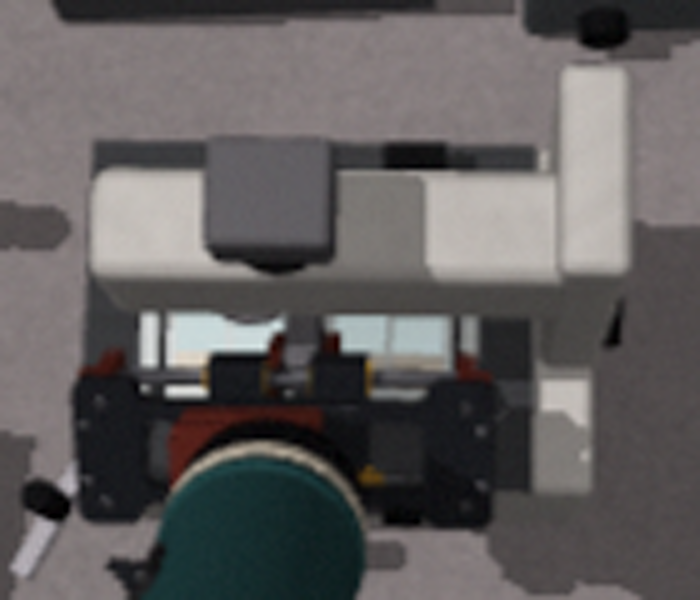

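send_rows(
  series=[1, 0, 0.5, 0, 0, 0, 2, -0.1, 0.8, 0, 0, 0, 3, -0.1, 1, 0, 0, 0, 4, -0.2, 1, 0, 0, 0, 4, -0.2, 1, 0, 0, 0],
)

```text
clock: 17.85
position: [550.2, 57.3, 182.1]
orientation: [3.008, -0.066, 0.856]
force: [-22.2, 0.9, 19.4]
grip_width: 15.6
```

```bash
python3 - <<'E'
from h import *
s=sense();print(s['position'],s['force'],s['wrist_torque']);R=Ro.from_rotvec(s['orientation']).as_matrix();print(np.degrees(np.arctan2(R[1,0],R[0,0])),np.degrees(np.arcsin(R[2,0])))
p,d=get_image('side');cv2.imwrite('pics/s11.png',p[:,:,::-1]);
q=p[140:205,290:335,::-1];cv2.imwrite('pics/s11c.png',cv2.resize(q,None,fx=9,fy=9,interpolation=cv2.INTER_CUBIC))
for hx,hy,yaw in [(586.8,54.9,-.0437),(588.3,53.9,-.046)]:
    f=lambda x,y,z:[hx+np.cos(yaw)*x-np.sin(yaw)*y,hy+np.sin(yaw)*x+np.cos(yaw)*y,140+z]
    for n,P in dict(rearL=(47.5,70,10),rearmid=(47.5,20,10),rear0=(47.5,0,10),rear_3=(44.5,20,10),stopL1=(47.5,66,18),stopL0=(47.5,50,18),roller=(52.5,13,17),guideL=(48,74,14)).items(): 
        u=proj('side',f(*P));print(n,np.round(u,1),np.round((u-[290,140]+.5)*9-.5))
E
```

```text
[550.18581918  57.28937539 182.13045049] [-22.24039772   0.90193051  19.42113488] [0.26002253 0.97196392 0.0026744 ]
-2.507563224740555 31.783205444861025
rearL [316.8 162.2] [246. 204.]
rearmid [314.9 179. ] [228. 355.]
rear0 [314. 186.] [220. 418.]
rear_3 [313.6 178.8] [216. 353.]
stopL1 [317.1 161.5] [248. 197.]
stopL0 [316.5 166.8] [242. 245.]
roller [317.1 180. ] [248. 364.]
guideL [317.4 159.9] [251. 183.]
rearL [317.5 162.6] [252. 208.]
rearmid [315.5 179.4] [233. 359.]
rear0 [314.6 186.4] [226. 422.]
rear_3 [314.2 179.2] [222. 357.]
stopL1 [317.8 161.9] [254. 201.]
stopL0 [317.1 167.2] [248. 249.]
roller [317.7 180.4] [253. 368.]
guideL [318.1 160.4] [257. 187.]
```

View pics/s11c.png

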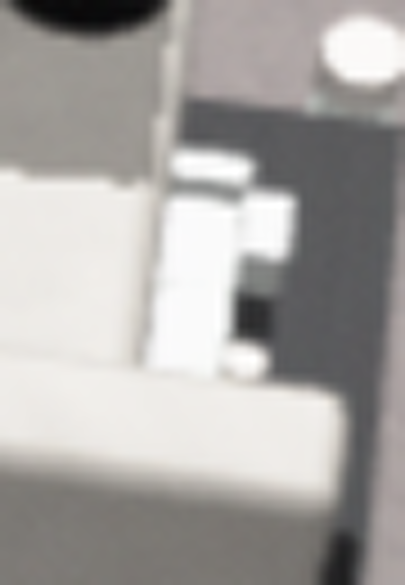

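send_rows(
  series=[0, 0, 0, 0, 0, 0, 0, 0, 0, 0, 0, 0],
)

```text
clock: 18.1
position: [549.8, 57.3, 182.2]
orientation: [3.008, -0.066, 0.856]
force: [-7.6, 0.3, 6.3]
grip_width: 15.7
```

send_rows(
  series=[0, 0, 0, 0, 0, 0, 0, 0, 0, 0, 0, 0, 0, 0, 0, 0, 0, 0],
  grip=40,
)

```text
clock: 18.4
position: [550.3, 57.3, 182.2]
orientation: [3.008, -0.066, 0.857]
force: [-0.3, -0.3, -0.2]
grip_width: 36.2
```

```bash
python3 - <<'E'
from h import *
s=sense();print(s['position'],s['force'],s['grip_width'])
p,d=get_image('side')
q=p[140:205,290:335,::-1];cv2.imwrite('pics/s12c.png',cv2.resize(q,None,fx=9,fy=9,interpolation=cv2.INTER_CUBIC))
E
```

```text
[550.32550085  57.25564196 182.17508342] [-0.26012308 -0.31929499 -0.22475458] 36.21159102122038
```

View pics/s12c.png

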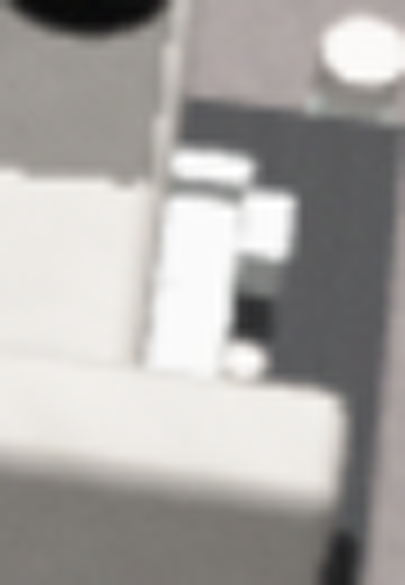

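send_rows(
  series=[-8, 0.4, 13, 0, 0, 0, -19, 0.8, 30, 0, 0, 0, -32, 1.4, 51, 0, 0, 0, -45, 2, 72, 0, 0, 0, -55, 2.4, 88, 0, 0, 0, -70, 3, 88, 0, 0, 0, -85, 3, 88, 0, 0, 0, -85, 3, 88, 0, 0, 0],
)

```text
clock: 19.25
position: [461.9, 60.3, 268.1]
orientation: [3.01, -0.066, 0.85]
force: [-0.4, -0.4, -0.4]
grip_width: 39.7
```

```bash
python3 - <<'E'
from h import *
s=sense();print(s['clock'],s['position'],s['force'])
p,d=get_image('wrist');cv2.imwrite('pics/w13.png',p[:,:,::-1])
for l in ['carrier_center','retainer_peg','retainer_pivot','stage_home']:
        for r in pinpoint('wrist',l)[:2]: print(l,np.round(r['point'],1),round(r['confidence'],2))
p,d=get_image('side');cv2.imwrite('pics/s13.png',cv2.resize(p[80:280,180:360,::-1],None,fx=3,fy=3,interpolation=cv2.INTER_CUBIC))
E
```

```text
19.25 [461.85837145  60.30120139 268.09323342] [-0.37024457 -0.38672662 -0.3937939 ]
carrier_center [586.9  56.9 166.2] 0.73
retainer_peg [494.1 177.6 177.5] 0.64
retainer_pivot [539.4 154.6 177.5] 0.58
retainer_pivot [521.7 330.8  18. ] 0.58
```

View pics/w13.png

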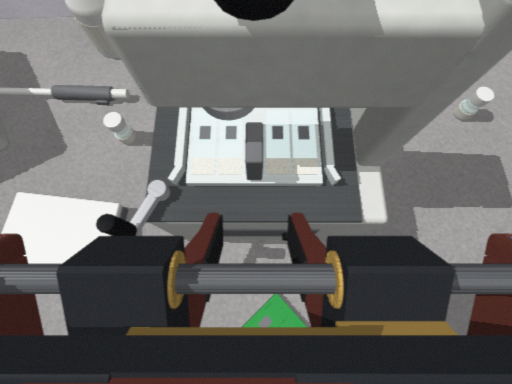

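View pics/s13.png

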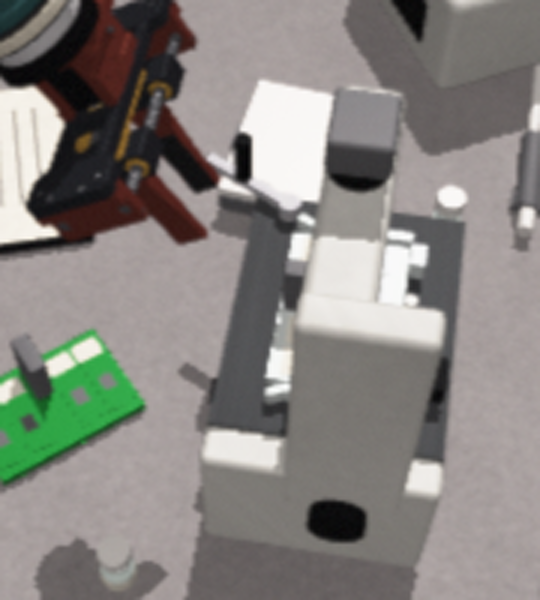

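```bash
python3 - <<'E'
from kin import *
s=sense();q=s['joint_pos'];yaw=-.0445;hx,hy=587.4,54.5
def W(x,y,z): return np.array([hx+np.cos(yaw)*x-np.sin(yaw)*y,hy+np.sin(yaw)*x+np.cos(yaw)*y,140+z])
for lean in (32,25):
  for th in (2.03,1.5,1,.5,0):
    g=W(-55-48*np.sin(th),97-48*np.cos(th),40);r=ik(g,-2.5,lean,q);print(lean,th,np.round(g,1),np.round(r[0],2),round(r[1],2),round(r[2],3))
# refine peg from wrist picture: peg top disc px
print(wray(108,224,199))
g=W(-98,118.3,40);goto(g,-2.5,30,60);goto(g,-2.5,30,0);print(ik(g,-2.5,30,q))
p=cv2.imread('pics/w13.png');cv2.imwrite('pics/w13c.png',cv2.resize(p[95:255,80:350],None,fx=2.9,fy=2.9,interpolation=cv2.INTER_CUBIC))
E
```

```text
32 2.03 [494.7 177.  180. ] [ 0.35  0.18  2.15 -0.64  0.35  2.52] 0.0 0.0
32 1.5 [488.8 152.6 180. ] [ 0.29  0.16  2.18 -0.59  0.32  2.42] 0.0 0.0
32 1 [495.3 129.7 180. ] [ 0.22  0.15  2.19 -0.5   0.29  2.28] 0.0 0.0
32 0.5 [511.9 112.8 180. ] [ 0.16  0.17  2.17 -0.4   0.28  2.13] 0.0 0.0
32 0 [534.6 105.9 180. ] [ 0.13  0.19  2.14 -0.34  0.28  2.05] 0.0 0.0
25 2.03 [494.7 177.  180. ] [ 0.31  0.19  2.06 -0.31  0.5   2.17] 0.0 0.0
25 1.5 [488.8 152.6 180. ] [ 0.26  0.16  2.09 -0.27  0.48  2.09] 0.0 0.0
25 1 [495.3 129.7 180. ] [ 0.19  0.16  2.1  -0.22  0.47  1.98] 0.0 0.0
25 0.5 [511.9 112.8 180. ] [ 0.14  0.17  2.08 -0.17  0.47  1.89] 0.0 0.0
25 0 [534.6 105.9 180. ] [ 0.11  0.2   2.04 -0.14  0.47  1.84] 0.0 0.0
[496.79558373 176.24523616 199.        ]
shift [ -3.9 118.3 -32.7] turn [0.003 0.031 0.001] deg 1.8 tcp [461.8 178.5 237.2]
shift [ 26.1 117.  -84.6] turn [0.003 0.031 0.001] deg 1.8 tcp [491.8 177.2 185.2]
(array([ 0.34261052,  0.18223697,  2.12217882, -0.51460239,  0.39270631,
        2.39080559]), np.float64(3.06111178766429e-13), np.float64(4.582023874578304e-16))
```

View pics/w13c.png

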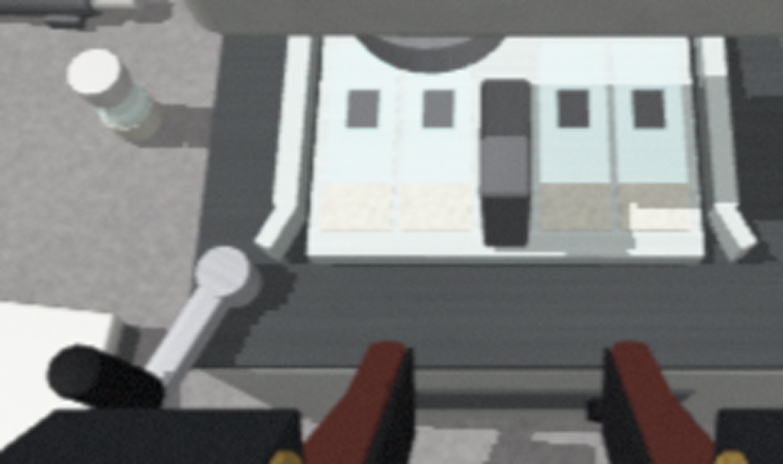

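send_rows(
  series=[0, 20, 0, 0, 0.005, 0, -1, 42, -2, 0.001, 0.01, 0, -2, 64, -5, 0.002, 0.015, 0, -3, 86, -12, 0.003, 0.02, 0, -4, 106, -22, 0.003, 0.025, 0, -3.5, 118, -32, 0.003, 0.031, 0, -3.5, 118, -32, 0.003, 0.031, 0, -3.5, 118, -32, 0.003, 0.031, 0],
  grip=46,
)

```text
clock: 20.35
position: [462.3, 178.3, 237.5]
orientation: [3.023, -0.066, 0.808]
force: [0.5, -0.1, -0.5]
grip_width: 46.2
```

```bash
python3 - <<'E'
from h import *
s=sense();print(s['clock'],s['position'])
p,d=get_image('wrist');cv2.imwrite('pics/w14.png',p[:,:,::-1])
g=[495.3,176.8,180];goto(g,-2.5,30,0)
E
```

```text
20.35 [462.28308201 178.28492021 237.48873661]
shift [ 30.   -1.  -52.6] turn [-0.    -0.001  0.001] deg 0.1 tcp [492.3 176.9 185.2]
```

View pics/w14.png

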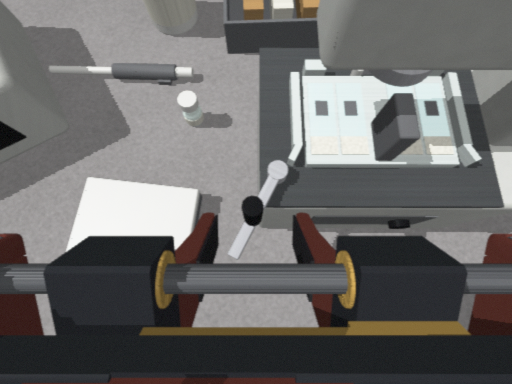

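send_rows(
  series=[8, 0, -14, 0, 0, 0, 16, -0.5, -28, 0, 0, 0, 24, -1, -42, 0, 0, 0, 30, -1, -52, 0, 0, 0, 30, -1, -52, 0, 0, 0, 30, -1, -52, 0, 0, 0],
)

```text
clock: 21.0
position: [492.4, 176.5, 186.0]
orientation: [3.023, -0.069, 0.809]
force: [-0.7, -0.5, -1.2]
grip_width: 46.1
```

send_rows(
  series=[0, 0, 0, 0, 0, 0, 0, 0, 0, 0, 0, 0, 0, 0, 0, 0, 0, 0, 0, 0, 0, 0, 0, 0, 0, 0, 0, 0, 0, 0],
  grip=0,
  squeeze=10,
)

```text
clock: 21.5
position: [492.4, 176.7, 186.3]
orientation: [3.023, -0.068, 0.81]
force: [-2.6, 1.2, 4.3]
grip_width: 16.0
```

```bash
python3 - <<'E'
from h import *
s=sense();print(s['clock'],s['position'],s['force'],s['grip_width'])
p,d=get_image('side');cv2.imwrite('pics/s15.png',cv2.resize(p[80:280,180:360,::-1],None,fx=3,fy=3,interpolation=cv2.INTER_CUBIC))
yaw=-.0445
for t0 in (2.03,):
  for th in np.arange(2.03,-.05,-.203):
    f=lambda t:np.array([-48*np.sin(t),-48*np.cos(t)])
    d=f(th)-f(t0);print(round(th,2),np.round([np.cos(yaw)*d[0]-np.sin(yaw)*d[1],np.sin(yaw)*d[0]+np.cos(yaw)*d[1]],1))
E
```

```text
21.5 [492.39610106 176.71766558 186.30754613] [-2.63020149  1.16648917  4.28366889] 16.02605968462768
2.03 [0. 0.]
1.83 [-3.8 -9. ]
1.62 [ -5.7 -18.5]
1.42 [ -5.7 -28.2]
1.22 [ -3.7 -37.7]
1.01 [  0.2 -46.7]
0.81 [  5.8 -54.6]
0.61 [ 12.9 -61.3]
0.41 [ 21.1 -66.4]
0.2 [ 30.3 -69.7]
-0.0 [ 39.9 -71.1]
```

View pics/s15.png

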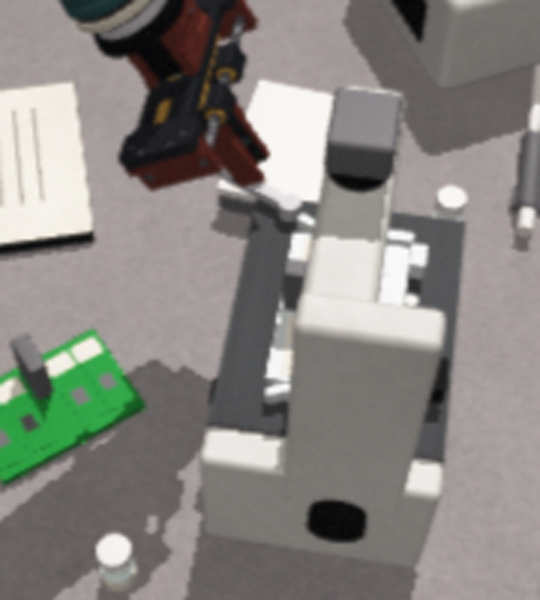

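send_rows(
  series=[-2, -4.5, 0, 0, 0, 0, -3.8, -9, 0, 0, 0, 0, -5, -14, 0, 0, 0, 0, -5.7, -18.5, 0, 0, 0, 0, -6, -23.5, 0, 0, 0, 0, -5.7, -28, 0, 0, 0, 0, -5, -33, 0, 0, 0, 0, -3.7, -37.7, 0, 0, 0, 0, -3.7, -37.7, 0, 0, 0, 0],
)

```text
clock: 22.45
position: [489.0, 138.2, 186.4]
orientation: [3.022, -0.07, 0.809]
force: [-0.5, -0.0, 2.5]
grip_width: 15.9
```

send_rows(
  series=[1.8, -4.2, 0, 0, 0, 0, 3.6, -8.2, 0, 0, 0, 0, 9.2, -16, 0, 0, 0, 0, 16.3, -22.8, 0, 0, 0, 0, 20, -25.5, 0, 0, 0, 0, 24.5, -27.9, 0, 0, 0, 0, 29, -29.8, 0, 0, 0, 0, 33.7, -31.2, 0, 0, 0, 0, 36.5, -31.8, 0, 0, 0, 0, 36.5, -31.8, 0, 0, 0, 0],
)

```text
clock: 23.45
position: [525.7, 107.3, 186.4]
orientation: [3.024, -0.07, 0.81]
force: [-1.2, 9.6, 1.0]
grip_width: 15.7
```

send_rows(
  series=[1.5, -0.2, 0, 0, 0, 0, 3, -0.4, 0, 0, 0, 0, 5, -0.6, 0, 0, 0, 0, 7, -0.8, 0, 0, 0, 0, 7, -0.8, 0, 0, 0, 0],
)

```text
clock: 23.95
position: [530.4, 107.0, 185.4]
orientation: [3.025, -0.07, 0.805]
force: [-10.7, 9.3, 8.8]
grip_width: 15.9
```

```bash
python3 - <<'E'
from h import *
s=sense();print(s['clock'],s['position'],s['force'],s['grip_width'])
p,d=get_image('side');cv2.imwrite('pics/s16.png',cv2.resize(p[80:280,180:360,::-1],None,fx=3,fy=3,interpolation=cv2.INTER_CUBIC))
p,d=get_image('wrist');cv2.imwrite('pics/w16.png',p[:,:,::-1])
E
```

```text
23.95 [530.39031885 107.03924975 185.38988585] [-10.7067166    9.26850872   8.82704853] 15.915650212456937
```

View pics/s16.png

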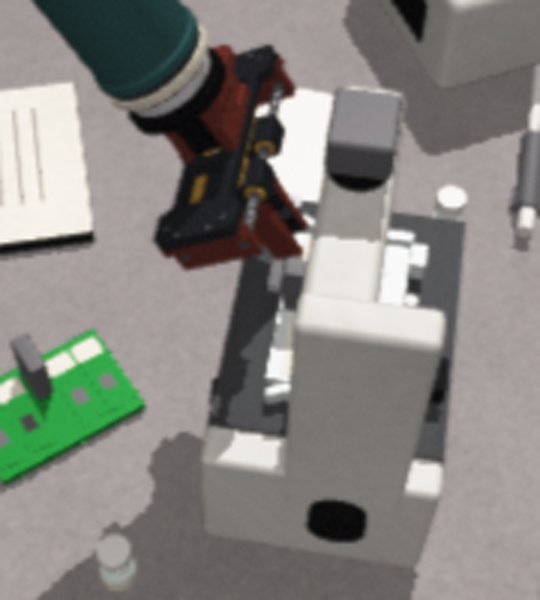

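View pics/w16.png

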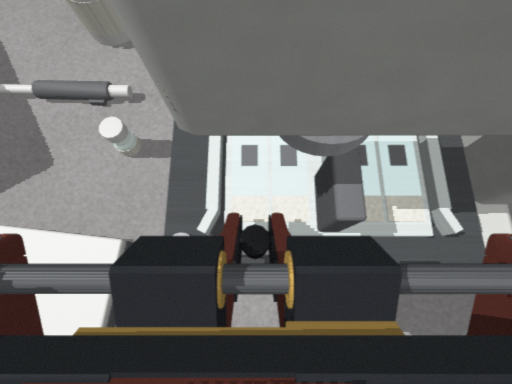

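send_rows(
  series=[0, 0, 0, 0, 0, 0, 0, 0, 0, 0, 0, 0, 0, 0, 0, 0, 0, 0, 0, 0, 0, 0, 0, 0],
  grip=36,
)

```text
clock: 24.45
position: [530.7, 106.8, 185.4]
orientation: [3.025, -0.07, 0.805]
force: [-0.0, 0.4, -0.4]
grip_width: 35.9
```

send_rows(
  series=[-8, 0.4, 14, 0, 0, 0, -19, 0.8, 32, 0, 0, 0, -30, 1.4, 52, 0, 0, 0, -45, 2, 72, 0, 0, 0, -60, 2.4, 85, 0, 0, 0, -75, 3, 88, 0, 0, 0, -75, 3, 88, 0, 0, 0],
)

```text
clock: 25.15
position: [453.8, 109.6, 273.1]
orientation: [3.025, -0.069, 0.804]
force: [0.6, -0.3, -1.2]
grip_width: 36.5
```

```bash
python3 - <<'E'
from h import *
s=sense();print(s['clock'],s['position'],s['force'],s['grip_width'])
p,d=get_image('wrist');cv2.imwrite('pics/w17.png',cv2.resize(p[90:270,120:370,::-1],None,fx=3.1,fy=3.1,interpolation=cv2.INTER_CUBIC))
for l in ['carrier_center','retainer_peg','retainer_pivot']:
        for r in pinpoint('wrist',l)[:2]: print(l,np.round(r['point'],1),round(r['confidence'],2))
p,d=get_image('side');cv2.imwrite('pics/s17.png',cv2.resize(p[130:230,250:350,::-1],None,fx=5.5,fy=5.5,interpolation=cv2.INTER_CUBIC))
E
```

```text
25.15 [453.79265977 109.62326097 273.09922087] [ 0.56026392 -0.33655116 -1.20659244] 36.451642912224344
carrier_center [586.6  56.7 163.5] 0.94
retainer_peg [537.3 105.3 177. ] 0.57
retainer_pivot [533.  155.5 175.8] 0.7
retainer_pivot [681.1 262.6  31.4] 0.49
```

View pics/w17.png

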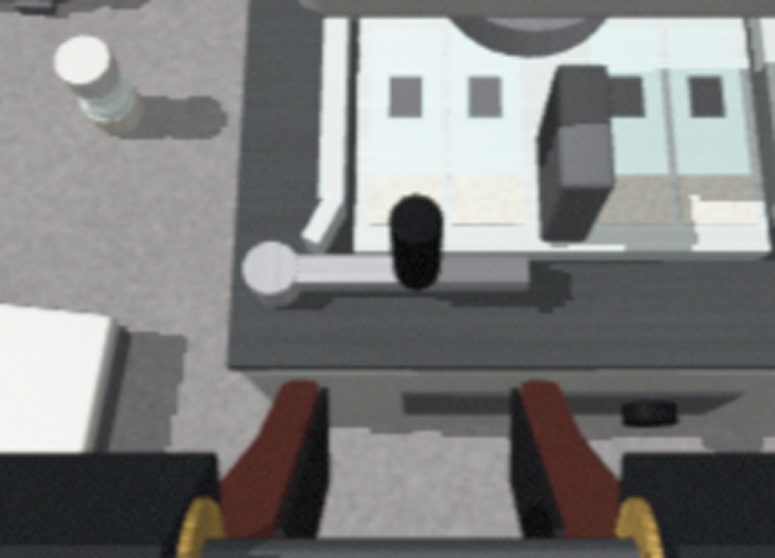

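View pics/s17.png

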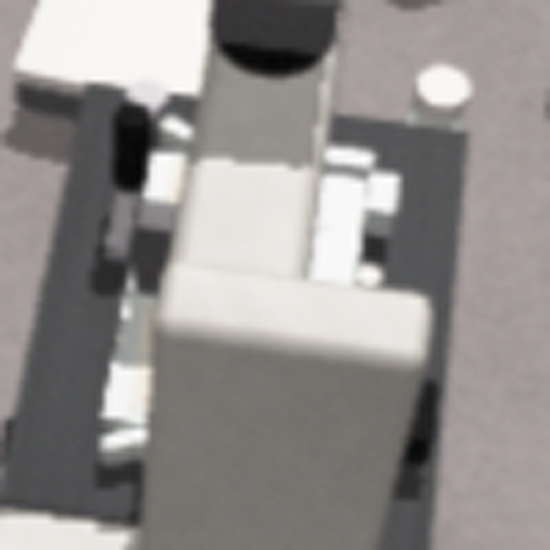

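```bash
python3 - <<'E'
from h import *
c=lambda x,y:(120+(x-1)/3.1,90+(y-1)/3.1)
def ang(a,b,z):
    A,B=wray(*c(*a),z),wray(*c(*b),z);d=B-A;print(np.round(A,1),np.round(B,1),'dir vs -y scanner(rad)',round(np.arctan2(d[0],-d[1])+.0445,3))
ang((302,256),(528,262),154);ang((302,284),(528,289),154);ang((357,246),(770,250),150);ang((235,366),(774,368),140)
E
```

```text
[541.5 143.4 154. ] [535.9  68.6 154. ] dir vs -y scanner(rad) -0.03
[531.8 143.5 154. ] [526.6  69.3 154. ] dir vs -y scanner(rad) -0.025
[545.6 125.3 150. ] [537.8 -13.9 150. ] dir vs -y scanner(rad) -0.012
[508.3 168.2 140. ] [499.2 -13.2 140. ] dir vs -y scanner(rad) -0.005
```

```bash
python3 -c "
from workcell import *
s=sense();print(s['clock'],s['force']);print(sign_off())"
```

```text
25.4 [ 0.14684523 -0.47509114 -0.08290258]
the job is handed in; nothing more can be done
None
```

I loaded the carrier fully home, shut the retainer bar, and handed the job in at about 25 s. No verdict was reported.

- **Grip:** I took the silver carrier and left the green look-alike alone. The first grip, leaning 40°, would have put a wrist joint out of range at the scanner. I set the carrier back down near where it had stood and gripped it again at 32°.
- **Pushing in:** I set the carrier on the stage in the guide mouth and pushed until it stopped moving, although the push force rose to about 22 N.
- **Retainer:** I swung the bar shut by its peg and backed the arm clear.

**Last checks:**
- **Carrier position:** The side picture shows the rear edge against the back stop in view. The other stop was hidden by the head.
- **Switch lever:** The roller is pressed back to where it should be with the carrier home. I judged this from the picture, since the lever angle cannot be read directly.
- **Retainer:** The bar is within about 0.03 rad of shut, and the carrier is about 0.01 rad from square.
- **Arm:** It was clear of everything, and the force reading was close to zero.
- **Other things:** I saw no sign of contact with the head, slide box or vials, but I did not measure the box and vials again at the end.

**Disagreement:** The final wrist picture puts the carrier's front edge about 2 mm further in than nominal. That is within the camera calibration error, and the stops prevent it physically.

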